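# Clear a drill jig, set its plate over the two dowels and clamp it

## Task

Get the drill jig ready: pick the two steel offcuts off its bed and put them in the scrap bin, then take the aluminium drill plate off its sloped rest and lower it level over both dowel pins until it lies flush on the bed. Do not drop the plate. Then swing the clamp all the way across so that it lies over the plate, let go, and leave the other things on the table where they are.

Things in the scene. Friction and masses are not known exactly. Their poses are not given: they have to be found in the camera images.
- jig: Drill jig, a fixed steel block: 120 (x) x 210 (y) x 35 high; origin at the centre of its underside, z up. On its flat top, the bed, two upright dowel pins stand at x = 0, y = +70 and -70: 14 diameter, 26 tall, straight for 16, then tapering to 6. The upright pivot of the clamp is at x = -80, y = 0. Jig and rest may each be on either side of the robot.
- clamp (a joint): Swing clamp angle, clockwise from above about its pivot: 0 = parked, arm along the jig's +y, tail with knob along -y; end stop 1.57 = arm along the jig's +x over the bed, tail along -x. Starts at 0 to 0.25, stays where left (about 1.2 N at the knob moves it). Arm 55 long from the pivot, 18 wide, 8 thick, underside 48 above the table: 3 above a flush plate.
- clamp_knob (a point): Black upright round knob on the clamp's tail, 18 diameter, 34 tall, 50 from the pivot; this point is on its axis, half-way up, 73 above the table (knob spans 56 to 90). It moves with the clamp.
- rest: Fixed sloped steel rest; origin on the table under its middle. Its top slopes 32 degrees, low at -x, high at +x, 60 above the origin; a lip at the low edge stands 8 proud. Posts (12 square) at x = 15, y = +122 and -122 carry a rail across over it, x = 0 to 30, underside 190, top 200 above the table, so the plate is reached square to the slope, from the -x side.
- plate_grip (a point): Aluminium drill plate 100 (x) x 190 (y) x 10, 0.45 to 0.7 kg, with a flat grip bar on the middle of its top: 14 thick (x), 60 long (y), 42 tall. This point is the bar's centre, 31 above the plate's underside; z out of its top. Through holes 16 diameter at x = 0, y = +70 and -70; either way round fits. Starts on the rest, z leaning 32 degrees to the rest's -x, y along the rest's y.
- plate: The same drill plate; origin at the centre of its underside.
- tube_centre (a point): Offcut of square steel tube, 40 long (x) and 25 x 25, lying on the jig's bed near the middle, about 0.1 kg; this point is its centre, 12.5 above what it lies on. The two offcuts may be either way round on the bed.
- bar_centre (a point): Offcut of flat steel bar, 45 long (x), 30 wide (y), 16 thick (z), lying flat on the jig's bed, about 0.16 kg; this point is its centre, 8 above the bed.
- bin: Grey open scrap bin, fixed, 160 (x) x 140 (y) x 80 high, walls 4 thick; origin at the centre of its underside.
- brush_grip (a point): Brush with wooden handle, about 170 long, a bystander; middle of its handle.
- magnet: Square grey weld magnet, 70 x 70 x 26 high, a bystander; centre of its underside.
- can: Upright plain tin can, 66 diameter, 75 tall, a bystander; centre of its underside.
- square: Steel try square lying flat, blade 150 long (x), stock 110 (y) x 12 high, a bystander; origin at the corner where they join.
- hammer_grip (a point): Hammer lying down, 260 long, a bystander; middle of its handle.
- long_tube: Long piece of square steel tube, 200 x 25 x 25, a bystander that is not scrap; centre of its underside.
- discs: Small stack of black grinding discs, 76 diameter, 17 high, a bystander; centre of its underside.
There are look-alikes about, which are no part of the job. Leave any purple or yellow look-alike of the part that bears bar_centre alone.

How it is judged:
By the outcome, as a careful person would: the job done as asked, in the order asked, and still so for the second after the job is handed in, with the robot touching nothing.
It also fails if it takes over 72 s, if anything falls off the work surface, if the arm or the gripper's body presses on something with over 40 N, if the wrist force passes 120 N, or if a joint passes its speed limit or range.

## Robot

A 6-joint arm with a two-finger parallel gripper is mounted at the origin on the work surface. World frame = base frame: x ahead of the robot, y to its left, z up, the work surface at z = 0. Lengths are in m, angles in rad, forces in N, time in s.
With the tool pointing down it reaches from about 0.15 to 0.775 m from the base axis. Payload 6.1 kg.
Tool frame: the origin (TCP) lies at the very end of the fingers, on their centre line; the grasp point (between the pads) lies env.pinch_z behind it (env.pinch_z is the distance from the TCP to the grasp point, in m); y points along the fingers, x is the direction in which the jaws open and shut, and the axes are right-handed (so a half turn about y gives the same grasp; the last joint's range is limited). The gripper opens to 85 mm and grips with 20 to 120 N. Pads are 22 mm wide; open, the fingers measure 114 mm over their backs; the gripper's body (76 mm by 85 mm) begins 54 mm behind the grasp point. The pads swing forward as they close: fully open they stand 13 mm farther back than shut.
Start: joints at [1.348, 0.126, -0.04, 1.405, 0, 1.571], TCP at [0.116, 0.512, 0.231] pointing down, gripper open.
Joint ranges: [-2.72, 2.72], [-0.95, 1.95], [-1.27, 1.35], [-1.78, 2.02], [-1.46, 1.47], [-3.14, 3.14]. Speed limits (rad/s): [2.39, 2.39, 3.01, 3.14, 3.14, 3.14].

## Interface

Orientations are given as a unit quaternion [x, y, z, w].
In Python, from bench import env gives the robot as it stands.
- The arm moves only by the tool send_rows, never from a script. Its argument "motion" is one flat list of numbers, 7 for each row, row after row: the turn, a rotation vector about the tool's x, y, z each as a share of 45 degrees, from -1 to 1, then the shift along the tool's x, y, z each as a share of 120 mm, from -1 to 1, then the gripper's target within -1 to 1 (shut at 1, half-way at 0, fully open at -1). In form: [ax, ay, az, tx, ty, tz, jaw, ax, ay, az, tx, ty, tz, jaw, ...]. A call has 1 to 20 rows; each row is the pose to reach, as a shift and turn from the pose commanded when the call began, along the tool's axes at that moment; what a row does not reach only later rows make up. A row lasts 1/12 s, in which the tool goes at most 41.7 mm and 7.16 degrees, less where a joint would pass 70% of its speed; a pose out of reach is approached as far as the arm can. A call with a number of a shift or a turn outside -1 to 1 is refused whole. A call with a gripper value outside its range is refused whole. The fingers move at their own pace and stop on an object; "newtons" is the grip in N (left out, the last holds). Time passes only in rows, so rows that repeat a pose let the fingers close. It gives the time, the measured TCP pose, the force and the opening at its end, in the units of the state.
- env.get_obs(): the state, without advancing time (a new reading comes with each control period).
- env.get_image(name): name is "scene" or "top" or "wrist"; returns the picture (420x560x3 uint8, red, green, blue); there is no depth.
- env.camera_model(name): a dict with "vfov" (degrees; the focal length in pixels is half the picture's height over the tangent of half this angle, whatever the lens; pixels are square), "cx", "cy" (the principal point, pixels), "rvec" (rotation vector, rad) and "tvec" (3), from world to camera coordinates, as OpenCV has them. Camera axes: x right, y down, z forward; pixel columns grow to the right and rows downward; lengths in m; the calibration is good to about 2 mm. A picture is of the moment at which its call begins: read the wrist's pose just before it. camera_model takes no time and is no camera call; for the wrist camera it gives the pose at the moment of the call.
- env.close_job(): hands the job in, once; it reports no verdict.
The state is a dict: "t": time; "joints": joint angles; "qd": joint speeds; "tau": joint torques, N m; "tool_pos": TCP position; "orientation": TCP orientation; "force": force on the tool from outside, world axes, zero at the start; "moment": the same for the moment, N m; "finger_gap": opening from 0.0 (shut) to 1.0 (fully open).
Only numpy, scipy, OpenCV 4.12 (cv2) and the standard library are available. Lean on these libraries where they do the work, as an engineer would, in place of code of your own. Each camera call takes 0.05 s, during which the arm holds its last target.

## Working session

There is one attempt and no reset: what is moved stays moved. The work goes in short steps, Python scripts to look and compute and a tool call to move; the robot and the scene stay as the last step left them, time stands still between calls to the robot, and variables do not carry over. Pictures are saved under pics/ and viewed, and the job is handed in when it is done.

Besides the shell and the picture viewer there is one more tool, called in YAML: its name, and indented under it one key for each argument. send_rows: Moves the arm, as the interface text tells. Shift numbers are shares of 120 mm and turn numbers shares of 45 degrees, none past 1 either way. Its arguments: {"type":"object","properties":{"motion":{"type":"array","items":{"type":"number"}},"newtons":{"type":"number"}},"required":["motion"]}

```bash
ls; mkdir -p pics; cat > h.py <<'E'
import numpy as np, cv2
from bench import env
from scipy.spatial.transform import Rotation as R
def save(name,fn,crop=None,scale=1):
    im=env.get_image(name); im=im[:,:,::-1].copy(); cv2.imwrite('pics/raw_'+fn+'.png',im)
    return im
def K(m,h=420):
    f=h/2/np.tan(np.radians(m['vfov'])/2); return f
def ray(m,u,v):
    f=K(m); d=np.array([(u-m['cx'])/f,(v-m['cy'])/f,1.0])
    Rm=cv2.Rodrigues(np.array(m['rvec'],float))[0]; t=np.array(m['tvec'],float).ravel()
    return -Rm.T@t, Rm.T@d
def onz(m,u,v,z):
    o,d=ray(m,u,v); return o+d*(z-o[2])/d[2]
def proj(m,P):
    f=K(m); Rm=cv2.Rodrigues(np.array(m['rvec'],float))[0]; p=np.atleast_2d(P)@Rm.T+np.array(m['tvec'],float).ravel()
    return np.c_[m['cx']+f*p[:,0]/p[:,2], m['cy']+f*p[:,1]/p[:,2]]
def crop(fn,u0,v0,u1,v1,s,out):
    im=cv2.imread('pics/raw_'+fn+'.png')[v0:v1,u0:u1]
    cv2.imwrite('pics/'+out+'.png',cv2.resize(im,None,fx=s,fy=s,interpolation=cv2.INTER_CUBIC))
E
python3 - <<'E'
from h import *
print(env.pinch_z); o=env.get_obs(); print(o)
for n in ['scene','top','wrist']:
    save(n,n+'0'); print(n,env.camera_model(n))
E
```

```text
pics
0.0187
{'t': 0.0, 'joints': array([ 1.34799029e+00,  1.26383329e-01, -4.06282027e-02,  1.40539928e+00,
       -3.37949161e-05,  1.57080667e+00]), 'qd': array([-0.00076557, -0.00096153,  0.00286834,  0.00142949, -0.00044755,
        0.00138125]), 'tau': array([-2.09457758e-04, -4.35909998e+01,  3.52925849e+01,  1.72889954e-02,
        1.24863291e-04,  2.33427123e-06]), 'tool_pos': array([0.11592549, 0.51161431, 0.23051748]), 'orientation': array([ 0.5528546 ,  0.44087266, -0.44174972, -0.55212343]), 'force': array([-0.90060743,  0.66020513, -0.28714251]), 'moment': array([-0.01825297,  0.02339332, -0.00436722]), 'finger_gap': 1.0003624269257854}
scene {'vfov': 48.10906051610995, 'cx': 276.1150241556643, 'cy': 205.81484972135758, 'rvec': array([ 2.18081147,  0.74767153, -0.37165243]), 'tvec': array([-0.42522552, -0.14192461,  1.58429015])}
top {'vfov': 52.85598067956987, 'cx': 272.85546626141866, 'cy': 215.29019847017605, 'rvec': array([ 2.15538703, -2.14393769,  0.10407883]), 'tvec': array([0.0157397 , 0.53116498, 1.23662168])}
wrist {'vfov': 60.5706979708298, 'cx': 284.8346932610362, 'cy': 210.8267619525286, 'rvec': array([-2.27051088, -1.81307881, -0.25870567]), 'tvec': array([-0.52303275, -0.038466  ,  0.37885251])}
```

```bash
python3 - <<'E'
from h import *
for n in ['scene0','top0','wrist0']: crop(n,0,0,560,420,1.42,n)
E
```

```text
(no output)
```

View pics/top0.png

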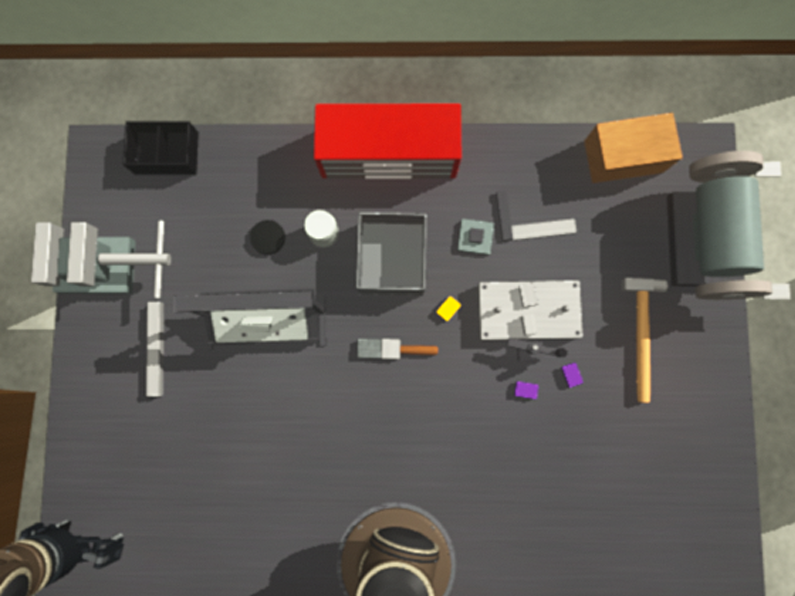

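View pics/scene0.png

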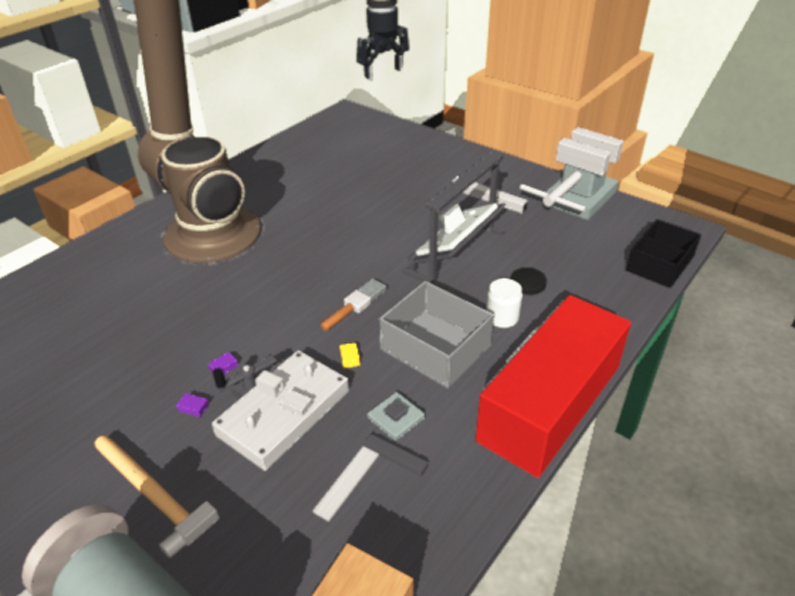

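View pics/wrist0.png

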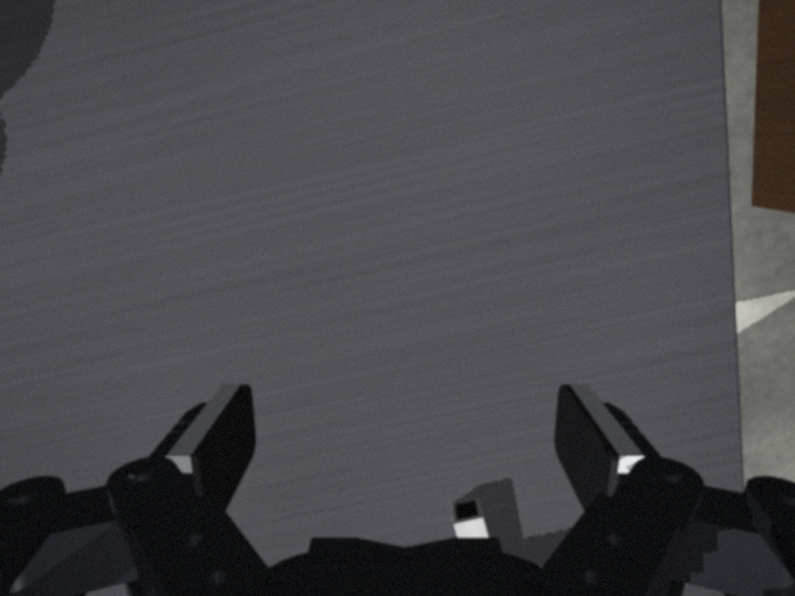

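```bash
python3 - <<'E'
from h import *
crop('top0',310,180,430,285,6.5,'tj'); crop('top0',110,190,240,260,6,'tr'); crop('scene0',130,230,260,340,6,'sj'); crop('scene0',275,100,380,200,6,'sr')
E
```

```text
(no output)
```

View pics/tj.png

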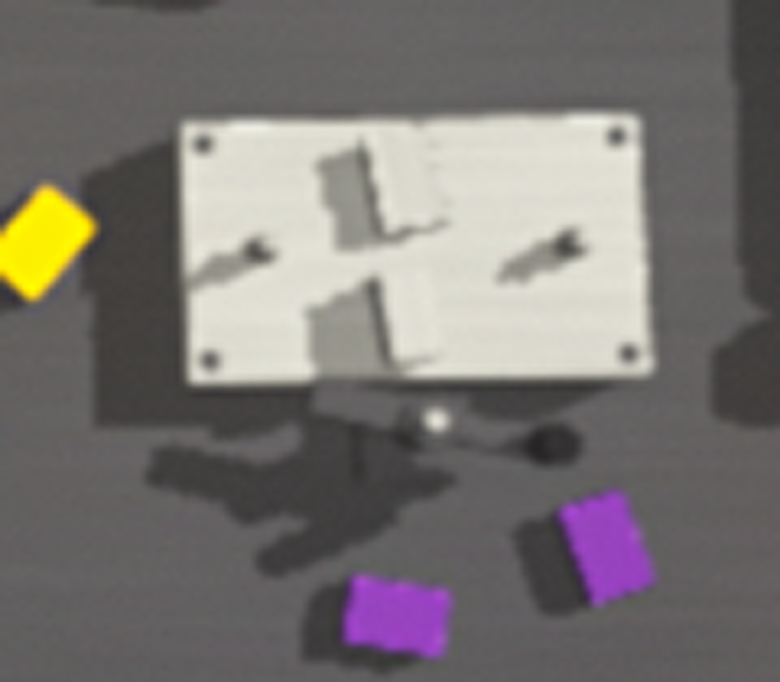

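View pics/tr.png

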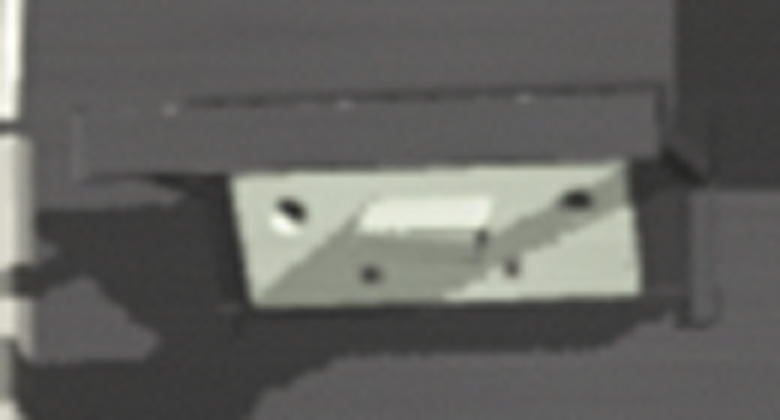

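View pics/sj.png

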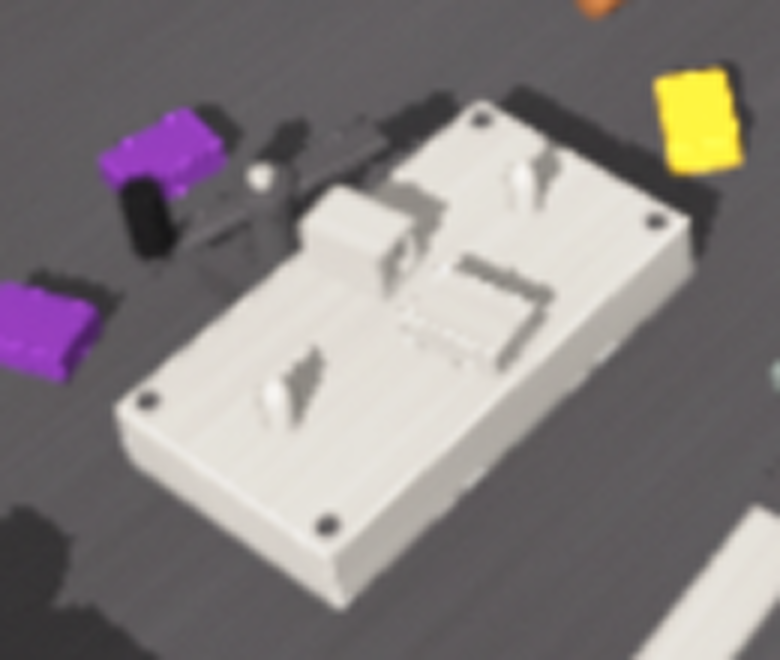

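View pics/sr.png

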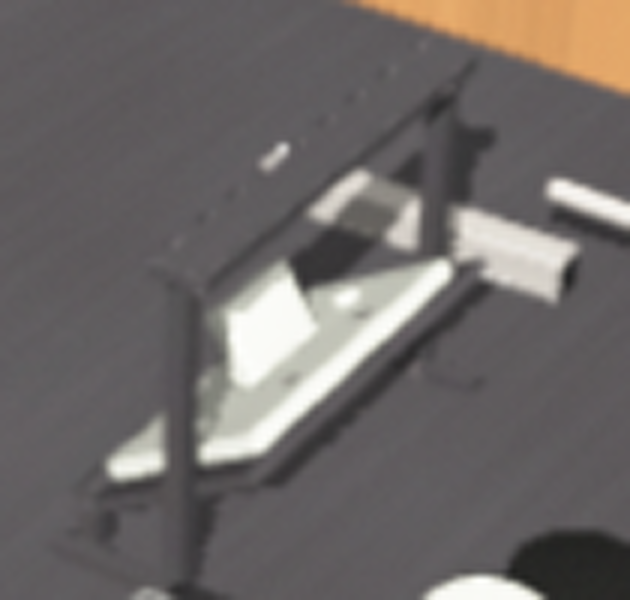

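```bash
python3 - <<'E'
from h import *
m=env.camera_model('top'); s=env.camera_model('scene')
def c(p,z): return onz(m,310+p[0]/6.5,180+p[1]/6.5,z)
def cs(p,z): return onz(s,130+p[0]/6,230+p[1]/6,z)
P=np.array([c(p,.035) for p in [(182,122),(638,115),(653,374),(189,383)]]);print(P,P.mean(0))
P2=np.array([cs(p,.035) for p in [(480,100),(692,220),(340,558),(118,408)]]);print(P2,P2.mean(0))
print('tube top',c((413,320),.06),cs((362,218),.06)); print('bar',c((405,180),.051),cs((465,310),.051))
print('knob',c((555,440),.09), cs((148,215),.073)); print('pivot',c((436,420),.06),cs((261,178),.06))
f=lambda p:onz(m,110+p[0]/6,190+p[1]/6,.2)
R_=np.array([f(p) for p in [(190,100),(655,90),(660,155),(75,178),(75,110)]]);print('rail',R_)
print('bin',[onz(m,u/1.42,v/1.42,.08) for u,v in [(358,213),(425,212),(427,290),(357,289)]])
E
```

```text
[[ 0.58136195 -0.17653793  0.035     ]
 [ 0.58527664 -0.3855518   0.035     ]
 [ 0.46612347 -0.38861552  0.035     ]
 [ 0.4609271  -0.17832122  0.035     ]] [ 0.52342229 -0.28225662  0.035     ]
[[ 0.46543858 -0.18010997  0.035     ]
 [ 0.58535293 -0.17666791  0.035     ]
 [ 0.59209543 -0.38307516  0.035     ]
 [ 0.47118109 -0.38763766  0.035     ]] [ 0.52851701 -0.28187268  0.035     ]
tube top [ 0.48805518 -0.27520279  0.06      ] [ 0.49404512 -0.27336776  0.06      ]
bar [ 0.55251168 -0.2749033   0.051     ] [ 0.55549589 -0.27767631  0.051     ]
knob [ 0.4335083 -0.328902   0.09     ] [ 0.43429903 -0.33170891  0.073     ]
pivot [ 0.44341806 -0.28443479  0.06      ] [ 0.44458459 -0.28332287  0.06      ]
rail [[0.53240497 0.35940929 0.2       ]
 [0.53753411 0.15542536 0.2       ]
 [0.50900895 0.15262496 0.2       ]
 [0.49786713 0.40844613 0.2       ]
 [0.52780505 0.40991934 0.2       ]]
bin [array([0.71869394, 0.07985662, 0.08      ]), array([ 0.72089147, -0.0589243 ,  0.08      ]), array([ 0.55786808, -0.06286341,  0.08      ]), array([0.55944043, 0.07991752, 0.08      ])]
```

```bash
cat >> h.py <<'E'
def down(yaw):
    # tool y down, tool x at world yaw (x axis dir cos,sin), z = x cross y
    x=np.array([np.cos(yaw),np.sin(yaw),0]);y=np.array([0,0,-1.]);return np.c_[x,y,np.cross(x,y)]
def plan(pos,Rt,o=None,p0=None,R0=None):
    if p0 is None:
        o=o or env.get_obs(); p0=o['tool_pos'];R0=R.from_quat(o['orientation']).as_matrix()
    sh=R0.T@(np.array(pos)-p0)/.12
    rv=R.from_matrix(R0.T@Rt).as_rotvec()/np.radians(45)
    print('turn',rv.round(3),'shift',sh.round(3)); return rv,sh
E
python3 - <<'E'
from h import *
o=env.get_obs();Rm=R.from_quat(o['orientation']).as_matrix();print(Rm.round(3))
m=env.camera_model('wrist');Rw=cv2.Rodrigues(m['rvec'])[0];C=-Rw.T@m['tvec'];print('cam',C,(Rm.T@(C-o['tool_pos'])).round(4)); print('cam axes in tool',(Rm.T@Rw.T).round(3))
plan([.47,-.28,.25],down(-np.pi/2+.02)); plan([.47,-.28,.25],down(np.pi/2+.02))
E
```

```text
[[ 0.221 -0.    -0.975]
 [ 0.975 -0.001  0.221]
 [-0.001 -1.     0.   ]]
cam [0.04779762 0.5262853  0.37324426] [-0.001  -0.1426  0.0697]
cam axes in tool [[ 1.    -0.    -0.001]
 [ 0.001 -0.282  0.959]
 [-0.001 -0.959 -0.282]]
turn [ 2.000e-03  3.691e+00 -0.000e+00] shift [-5.783 -0.154 -4.335]
turn [-0.    -0.309 -0.002] shift [-5.783 -0.154 -4.335]
```

```bash
cat >> h.py <<'E'
def seq(pos,Rt,n=None,p0=None,R0=None,via=None):
    """print per-call numbers for straight path split to n calls"""
    if p0 is None:
        o=env.get_obs(); p0=o['tool_pos'];R0=R.from_quat(o['orientation']).as_matrix()
    pos=np.array(pos,float); 
    d=R.from_matrix(R0.T@Rt).as_rotvec()
    for k in range(1,25):
        if n and k<n: continue
        rows=[];ok=True;p=p0;Rc=R0
        for i in range(k):
            s=Rc.T@(pos-p0)/k/.12; rows.append((d/k/np.radians(45),s))
            if max(abs(rows[-1][0]).max(),abs(s).max())>1: ok=False
            Rc=R0@R.from_rotvec(d*(i+1)/k).as_matrix()
        if ok: break
    for a,s in rows:
        nr=max(np.linalg.norm(s)*120/41.7,np.linalg.norm(a)*45/7.16); print(a.round(2),s.round(3),'rows %.1f'%nr)
E
python3 - <<'E'
from h import *
o=env.get_obs();R0=R.from_quat(o['orientation']).as_matrix()
p=o['tool_pos']
# intermediate rotations: half then half
Rh=down(-.1)
seq([.27,.12,.25],Rh); print()
seq([.44,-.28,.26],down(-np.pi/2+.02),p0=np.array([.27,.12,.25]),R0=Rh)
E
```

```text
[ 0.    0.46 -0.  ] [-0.725 -0.039 -0.493] rows 2.9
[ 0.    0.46 -0.  ] [-0.503 -0.04  -0.718] rows 2.9
[ 0.    0.46 -0.  ] [-0.216 -0.04  -0.85 ] rows 2.9
[ 0.    0.46 -0.  ] [ 0.099 -0.04  -0.871] rows 2.9

[0.   0.46 0.  ] [ 0.436 -0.021 -0.794] rows 2.9
[0.   0.46 0.  ] [ 0.689 -0.021 -0.588] rows 2.9
[0.   0.46 0.  ] [ 0.853 -0.021 -0.305] rows 2.9
[0.   0.46 0.  ] [ 0.905 -0.021  0.017] rows 2.9
```

send_rows:
  motion: [0,0.46,0,-0.725,-0.04,-0.49,-1,0,0.46,0,-0.725,-0.04,-0.49,-1,0,0.46,0,-0.725,-0.04,-0.49,-1,0,0.46,0,-0.725,-0.04,-0.49,-1]

```text
t: 0.48
tool_pos: [0.1549, 0.4107, 0.2366]
orientation: [0.624, 0.333, -0.333, -0.624]
force: [-0.5, -0.2, -0.2]
finger_gap: 0.998
```

send_rows:
  motion: [0,0.46,0,-0.5,-0.04,-0.72,-1,0,0.46,0,-0.5,-0.04,-0.72,-1,0,0.46,0,-0.5,-0.04,-0.72,-1]

```text
t: 0.73
tool_pos: [0.1933, 0.314, 0.2409]
orientation: [0.674, 0.216, -0.216, -0.673]
force: [0.1, 0.3, 0.7]
finger_gap: 0.998
```

send_rows:
  motion: [0,0.46,0,-0.216,-0.04,-0.85,-1,0,0.46,0,-0.216,-0.04,-0.85,-1,0,0.46,0,-0.216,-0.04,-0.85,-1,0,0.46,0,-0.216,-0.04,-0.85,-1]

```text
t: 1.07
tool_pos: [0.2326, 0.2159, 0.2461]
orientation: [0.701, 0.091, -0.09, -0.701]
force: [-0.2, 0.3, 0.4]
finger_gap: 1.0
```

Tracks well; continue.

send_rows:
  motion: [0,0.46,0,0.1,-0.04,-0.87,-1,0,0.46,0,0.1,-0.04,-0.87,-1,0,0.46,0,0.1,-0.04,-0.87,-1,0,0.46,0,0.1,-0.04,-0.87,-1]

```text
t: 1.4
tool_pos: [0.2717, 0.1191, 0.2507]
orientation: [0.706, -0.036, 0.037, -0.706]
force: [-0.5, -0.2, 1.0]
finger_gap: 1.002
```

send_rows:
  motion: [0,0.46,0,0.436,-0.02,-0.794,-1,0,0.46,0,0.436,-0.02,-0.794,-1,0,0.46,0,0.436,-0.02,-0.794,-1,0,0.46,0,0.436,-0.02,-0.794,-1]

```text
t: 1.73
tool_pos: [0.3153, 0.0191, 0.2526]
orientation: [0.688, -0.163, 0.163, -0.688]
force: [-0.5, -0.2, -0.5]
finger_gap: 1.0
```

send_rows:
  motion: [0,0.46,0,0.69,-0.02,-0.59,-1,0,0.46,0,0.69,-0.02,-0.59,-1,0,0.46,0,0.69,-0.02,-0.59,-1,0,0.46,0,0.69,-0.02,-0.59,-1]

```text
t: 2.07
tool_pos: [0.3587, -0.0809, 0.2546]
orientation: [0.648, -0.283, 0.283, -0.648]
force: [-1.0, 0.9, -1.0]
finger_gap: 1.004
```

send_rows:
  motion: [0,0.46,0,0.853,-0.02,-0.305,-1,0,0.46,0,0.853,-0.02,-0.305,-1,0,0.46,0,0.853,-0.02,-0.305,-1,0,0.46,0,0.853,-0.02,-0.305,-1]

```text
t: 2.4
tool_pos: [0.402, -0.1806, 0.2566]
orientation: [0.587, -0.395, 0.394, -0.587]
force: [-1.3, 0.4, -0.1]
finger_gap: 0.998
```

send_rows:
  motion: [0,0.46,0,0.9,-0.02,0.02,-1,0,0.46,0,0.9,-0.02,0.02,-1,0,0.46,0,0.9,-0.02,0.02,-1,0,0.46,0,0.9,-0.02,0.02,-1,0,0.46,0,0.9,-0.02,0.02,-1]

```text
t: 2.82
tool_pos: [0.4436, -0.2767, 0.2591]
orientation: [-0.508, 0.493, -0.491, 0.508]
force: [-0.7, -0.3, -0.2]
finger_gap: 0.997
```

```bash
python3 - <<'E'
from h import *
o=env.get_obs();print(o['t'],o['joints'],o['tool_pos'],R.from_quat(o['orientation']).as_matrix().round(3))
import pickle
m=env.camera_model('wrist');save('wrist','w1');pickle.dump(m,open('w1.pkl','wb'));crop('w1',0,0,560,420,1.42,'w1')
E
```

```text
2.8167 [-5.58196793e-01  1.25824066e-01  2.11309767e-02  1.46847835e+00
  8.59632550e-04  2.55049201e+00] [ 0.44361415 -0.27671111  0.25909503] [[ 0.033 -0.002  0.999]
 [-0.999  0.002  0.033]
 [-0.002 -1.    -0.001]]
```

View pics/w1.png

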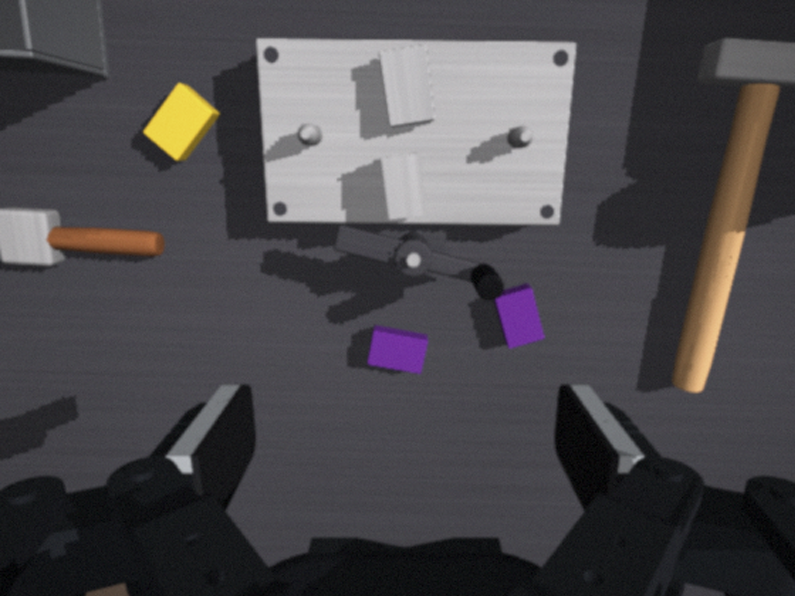

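```bash
python3 - <<'E'
from h import *
crop('w1',175,15,415,215,3.3,'w1c')
E
```

```text
(no output)
```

View pics/w1c.png

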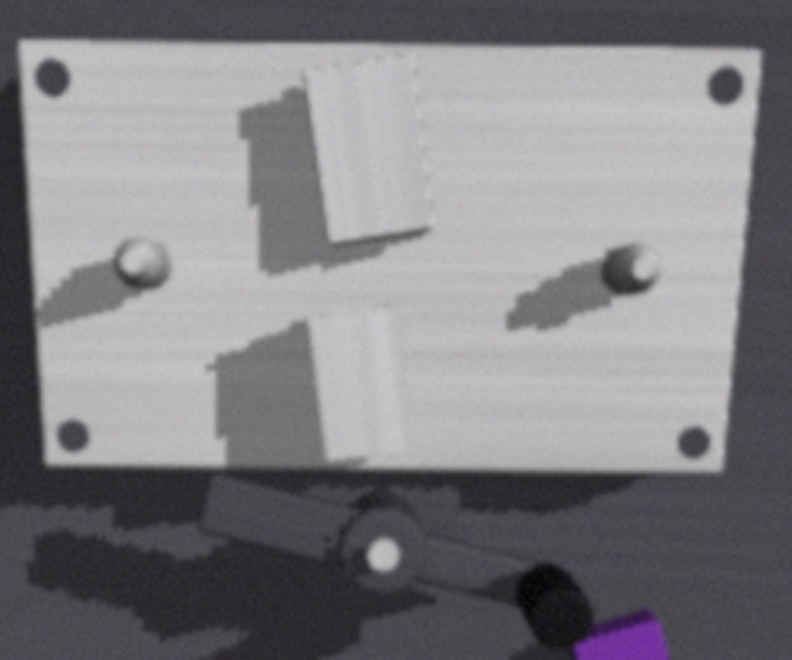

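```bash
python3 - <<'E'
from h import *
import pickle
m=pickle.load(open('w1.pkl','rb'))
c=lambda p,z:onz(m,175+p[0]/3.3,15+p[1]/3.3,z)[:2]
def q(n,ps,z):
    P=np.array([c(p,z) for p in ps]);print(n,P.round(4).tolist(),'mean',P.mean(0).round(4),'sides',[round(float(np.linalg.norm(P[i]-P[i-1])),4) for i in range(4)],'long dir deg',np.degrees(np.arctan2(*((P[0]+P[1]-P[2]-P[3])[::-1]))).round(1))
q('jig',[(20,40),(762,50),(724,472),(44,465)],.035)
q('bar',[(305,72),(412,55),(430,228),(332,240)],.051)
q('tube',[(308,318),(388,308),(405,458),(325,460)],.060)
a,b=c((133,258),.061),c((647,265),.061);print('pins',a,b,(a+b)/2,np.linalg.norm(a-b),np.degrees(np.arctan2(*(a-b)[::-1])))
print('knob top',c((572,617),.09),'pivot',c((384,555),.06))
E
```

```text
jig [[0.5828, -0.1776], [0.587, -0.3855], [0.4688, -0.3888], [0.4641, -0.1792]] mean [ 0.5257 -0.2828] sides [0.1187, 0.2079, 0.1182, 0.2097] long dir deg 1.2
bar [[0.5746, -0.2583], [0.5797, -0.287], [0.536, -0.2939], [0.532, -0.2667]] mean [ 0.5556 -0.2765] sides [0.0435, 0.0291, 0.0442, 0.0275] long dir deg 10.1
tube [[0.5109, -0.2608], [0.5142, -0.2828], [0.4731, -0.2893], [0.4718, -0.2664]] mean [ 0.4925 -0.2748] sides [0.0395, 0.0223, 0.0417, 0.0229] long dir deg 8.6
pins [ 0.52511935 -0.21276677] [ 0.52783312 -0.35312609] [ 0.52647624 -0.28294643] 0.14038554855765692 91.10764490307542
knob top [ 0.43542695 -0.33529886] pivot [ 0.44457309 -0.28434992]
```

```bash
python3 - <<'E'
from h import *
Rt=down(np.radians(-80))
seq([.556,-.2765,.14],Rt);seq([.556,-.2765,.037],Rt,p0=np.array([.556,-.2765,.14]),R0=Rt)
E
```

```text
[ 0.   -0.18 -0.  ] [0.036 0.995 0.941] rows 3.9
[0. 0. 0.] [0.    0.858 0.   ] rows 2.5
```

send_rows:
  motion: [0,-0.18,0,0.036,0.995,0.94,-0.3,0,-0.18,0,0.036,0.995,0.94,-0.3,0,-0.18,0,0.036,0.995,0.94,-0.3,0,-0.18,0,0.036,0.995,0.94,-0.3,0,-0.18,0,0.036,0.995,0.94,-0.3,0,-0.18,0,0.036,0.995,0.94,-0.3]
  newtons: 50

```text
t: 3.37
tool_pos: [0.5553, -0.2759, 0.1386]
orientation: [0.542, -0.456, 0.453, -0.542]
force: [-0.1, 0.6, 0.9]
finger_gap: 0.646
```

```bash
python3 - <<'E'
from h import *
Rt=down(np.radians(-80))
o=env.get_obs();print(o['tool_pos'],o['finger_gap'])
plan([.556,-.2765,.037],Rt)
m=env.camera_model('wrist');print(proj(m,[[.556,-.2765,.051]]));save('wrist','w2');crop('w2',0,0,560,420,1.42,'w2')
E
```

```text
[ 0.55525364 -0.2758511   0.13860923] 0.6462704988548229
turn [ 0.005  0.001 -0.004] shift [0.009 0.847 0.008]
[[283.63605453 217.25813112]]
```

View pics/w2.png

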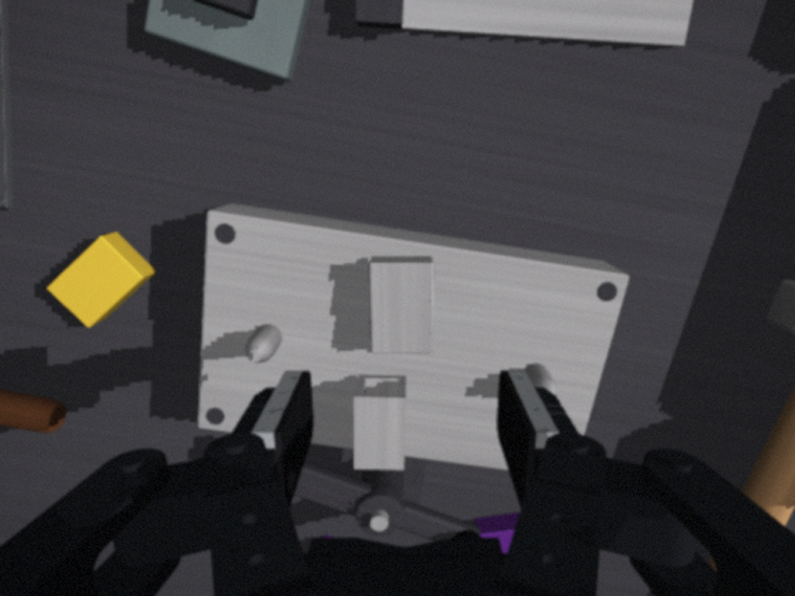

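send_rows:
  motion: [0,0,0,0.01,0.845,0.01,-0.3,0,0,0,0.01,0.845,0.01,-0.3,0,0,0,0.01,0.845,0.01,-0.3,0,0,0,0.01,0.845,0.01,-0.3,0,0,0,0.01,0.845,0.01,1,0,0,0,0.01,0.845,0.01,1,0,0,0,0.01,0.845,0.01,1,0,0,0,0.01,0.845,0.01,1,0,0,0,0.01,0.845,0.01,1,0,0,0,0.01,0.845,0.01,1]

```text
t: 4.25
tool_pos: [0.5586, -0.2806, 0.0432]
orientation: [-0.54, 0.454, -0.457, 0.541]
force: [-1.9, 1.2, 9.0]
finger_gap: 0.328
```

```bash
python3 - <<'E'
from h import *
o=env.get_obs();print(o['tool_pos'],o['finger_gap'],o['force'],o['qd'].round(3))
save('wrist','w3');crop('w3',100,150,460,420,2.2,'w3')
E
```

```text
[ 0.55855594 -0.28058517  0.04319917] 0.32838883000059477 [-1.94568487  1.17387122  9.00615107] [ 0.     0.001 -0.     0.    -0.001 -0.001]
```

View pics/w3.png

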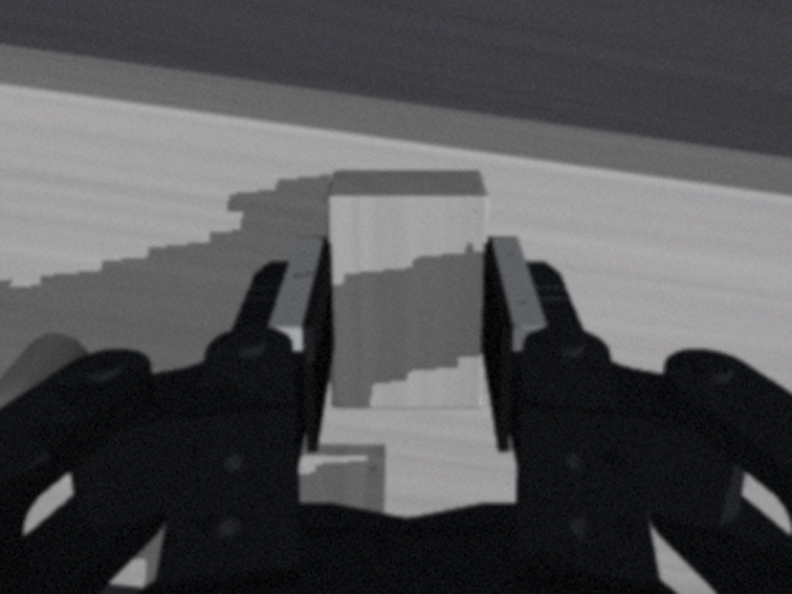

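send_rows:
  motion: [0,0,0,0,-1,0,1,0,0,0,0,-1,0,1,0,0,0,0,-1,0,1,0,0,0,0,-1,0,1]

```text
t: 4.63
tool_pos: [0.5605, -0.2818, 0.1701]
orientation: [-0.539, 0.45, -0.461, 0.542]
force: [0.6, 0.2, -1.1]
finger_gap: 0.333
```

```bash
python3 - <<'E'
from h import *
o=env.get_obs();print(o['tool_pos'],o['finger_gap'],o['force'],o['joints'])
seq([.61,.012,.15],down(np.radians(-85)))
E
```

```text
[ 0.56053119 -0.28180466  0.17011252] 0.33317993684123376 [ 0.62977921  0.18565843 -1.0822688 ] [-4.65759803e-01  3.13202674e-01  6.13409460e-02  1.30369006e+00
 -1.74033669e-04  2.50585063e+00]
[-0.01  0.04  0.  ] [-0.782  0.052  0.273] rows 2.4
[-0.01  0.04  0.  ] [-0.789  0.053  0.251] rows 2.4
[-0.01  0.04  0.  ] [-0.795  0.054  0.23 ] rows 2.4
```

send_rows:
  motion: [0,0,0,-0.785,0.05,0.26,1,0,0,0,-0.785,0.05,0.26,1,0,0,0,-0.785,0.05,0.26,1]

```text
t: 4.88
tool_pos: [0.5726, -0.1787, 0.155]
orientation: [-0.54, 0.455, -0.456, 0.542]
force: [0.2, 0.2, -2.3]
finger_gap: 0.327
```

send_rows:
  motion: [0,0,0,-0.785,0.05,0.26,1,0,0,0,-0.785,0.05,0.26,1,0,0,0,-0.785,0.05,0.26,1]

```text
t: 5.13
tool_pos: [0.5874, -0.0797, 0.1486]
orientation: [-0.54, 0.455, -0.455, 0.542]
force: [-0.2, -1.1, -1.2]
finger_gap: 0.329
```

send_rows:
  motion: [0,0,0,-0.785,0.05,0.26,1,0,0,0,-0.785,0.05,0.26,1,0,0,0,-0.785,0.05,0.26,1,0,0,0,-0.785,0.05,0.26,1]

```text
t: 5.47
tool_pos: [0.6023, 0.0182, 0.1424]
orientation: [-0.541, 0.454, -0.455, 0.543]
force: [-0.3, 0.0, -1.7]
finger_gap: 0.326
```

```bash
python3 - <<'E'
from h import *
o=env.get_obs();print(o['tool_pos'],o['finger_gap'],o['force'],o['joints'])
plan([.61,.012,.085],down(np.radians(-85)))
save('wrist','w4');crop('w4',0,0,560,420,1.42,'w4')
E
```

```text
[0.60227189 0.0181774  0.14240901] 0.3262147317717949 [-0.26139831  0.03086151 -1.68593648] [ 2.96968884e-02  2.82839980e-01 -4.01428719e-02  1.24556534e+00
  9.69250751e-04  2.99649675e+00]
turn [-0.003  0.111 -0.001] shift [0.062 0.478 0.053]
```

View pics/w4.png

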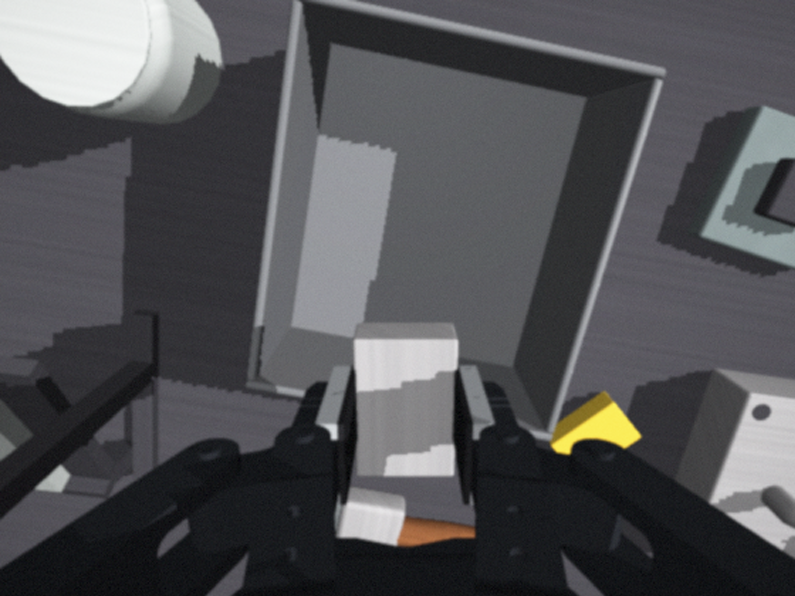

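send_rows:
  motion: [0,0,0,0.1,0.2,0.235,1,0,0,0,0.1,0.56,0.235,1,0,0,0,0.1,0.56,0.235,1,0,0,0,0.1,0.56,0.235,-0.3,0,0,0,0.1,0.56,0.235,-0.3,0,0,0,0.1,0.56,0.235,-0.3,0,0,0,0.1,0.56,0.235,-0.3,0,0,0,0.1,-0.2,0.235,-0.3,0,0,0,0.1,-0.2,0.235,-0.3,0,0,0,0.1,-0.2,0.235,-0.3]

```text
t: 6.35
tool_pos: [0.6341, 0.0073, 0.1746]
orientation: [-0.538, 0.453, -0.459, 0.543]
force: [1.6, -0.0, 1.0]
finger_gap: 0.654
```

```bash
python3 - <<'E'
from h import *
o=env.get_obs();print(o['tool_pos'],o['finger_gap'],o['force'],o['joints'])
seq([.496,-.2748,.15],down(np.radians(-81.5)))
save('wrist','w5');crop('w5',0,0,560,420,1.42,'w5')
E
```

```text
[0.63410445 0.00734012 0.17458555] 0.6541071237904662 [ 1.64496312 -0.04257377  1.03609838] [ 1.15947059e-02  3.28557339e-01  9.21447025e-02  1.32244148e+00
 -4.21666442e-05  2.98326739e+00]
[-0.01  0.01  0.  ] [ 0.707  0.064 -0.511] rows 2.5
[-0.01  0.01  0.  ] [ 0.711  0.065 -0.506] rows 2.5
[-0.01  0.01  0.  ] [ 0.715  0.067 -0.501] rows 2.5
```

View pics/w5.png

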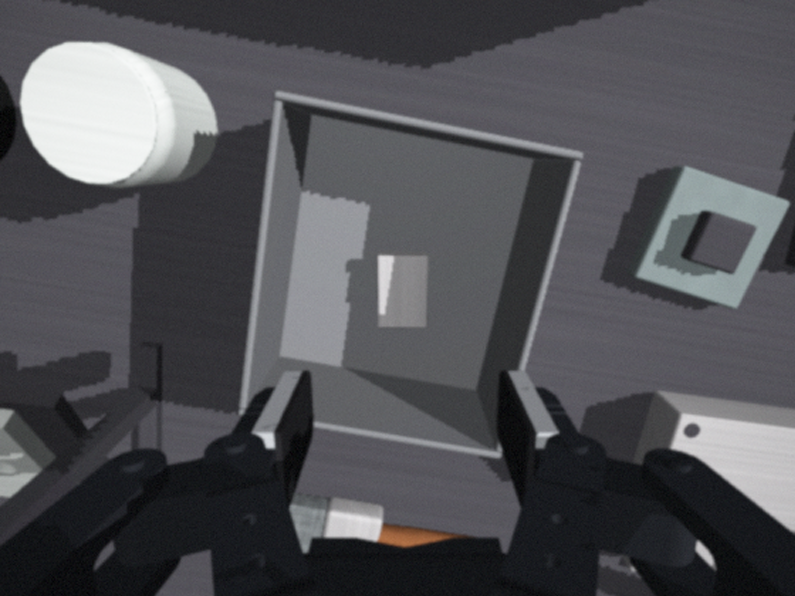

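send_rows:
  motion: [0,0,0,0.71,0.065,-0.51,-0.3,0,0,0,0.71,0.065,-0.51,-0.3,0,0,0,0.71,0.065,-0.51,-0.3]

```text
t: 6.65
tool_pos: [0.5843, -0.0893, 0.1589]
orientation: [0.54, -0.455, 0.457, -0.54]
force: [0.1, 0.3, 0.0]
finger_gap: 0.65
```

send_rows:
  motion: [0,0,0,0.71,0.065,-0.51,-0.3,0,0,0,0.71,0.065,-0.51,-0.3,0,0,0,0.71,0.065,-0.51,-0.3]

```text
t: 6.9
tool_pos: [0.538, -0.1843, 0.151]
orientation: [0.54, -0.455, 0.457, -0.54]
force: [0.3, -0.5, -0.4]
finger_gap: 0.648
```

send_rows:
  motion: [0,0,0,0.71,0.065,-0.51,-0.3,0,0,0,0.71,0.065,-0.51,-0.3,0,0,0,0.71,0.065,-0.51,-0.3,0,0,0,0.71,0.065,-0.51,-0.3,0,0,0,0.71,0.065,-0.51,-0.3]

```text
t: 7.32
tool_pos: [0.4933, -0.2768, 0.1431]
orientation: [-0.54, 0.456, -0.457, 0.54]
force: [0.3, 0.0, -0.3]
finger_gap: 0.652
```

```bash
python3 - <<'E'
from h import *
o=env.get_obs();print(o['tool_pos'],o['finger_gap'],o['force'],o['joints'])
plan([.496,-.2748,.042],down(np.radians(-81.5)))
m=env.camera_model('wrist');save('wrist','w6');crop('w6',0,0,560,420,1.42,'w6')
print(1.42*proj(m,[[.4925,-.2748,.06]]))
E
```

```text
[ 0.49329022 -0.27679618  0.14305313] 0.6523494870971488 [ 0.26549856  0.01753549 -0.29628139] [-5.11491203e-01  2.13921606e-01 -1.27506385e-01  1.22737374e+00
  2.84952115e-04  2.46288910e+00]
turn [-0.002  0.024  0.001] shift [-0.014  0.842  0.024]
[[395.77229992 314.64647291]]
```

View pics/w6.png

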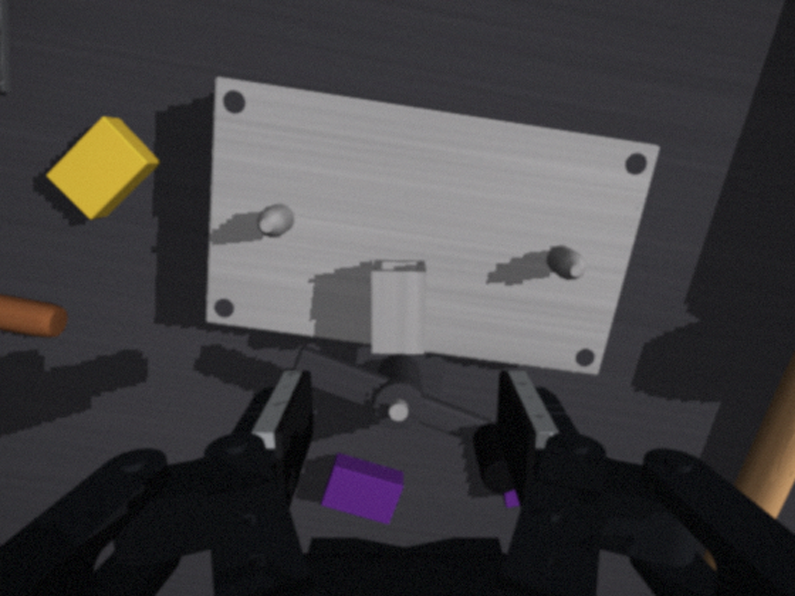

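send_rows:
  motion: [0,0.02,0,-0.01,0.3,0.024,-0.3,0,0.02,0,-0.01,0.6,0.024,-0.3,0,0.02,0,-0.01,0.84,0.024,-0.3,0,0.02,0,-0.01,0.84,0.024,-0.3,0,0.02,0,-0.01,0.84,0.024,1,0,0.02,0,-0.01,0.84,0.024,1,0,0.02,0,-0.01,0.84,0.024,1,0,0.02,0,-0.01,0.84,0.024,1,0,0.02,0,-0.01,0.84,0.024,1,0,0.02,0,-0.01,0.84,0.024,1]

```text
t: 8.2
tool_pos: [0.4981, -0.2745, 0.0439]
orientation: [-0.536, 0.458, -0.462, 0.538]
force: [0.6, 2.0, 6.8]
finger_gap: 0.275
```

```bash
python3 - <<'E'
from h import *
o=env.get_obs();print(o['tool_pos'],o['finger_gap'],o['force'],o['joints'])
p=o['tool_pos'].copy();p[2]+=.12;R0=R.from_quat(o['orientation']).as_matrix()
seq([.625,.012,.145],down(np.radians(-80)),p0=p,R0=R0)
E
```

```text
[ 0.49812517 -0.27448949  0.04388403] 0.2747246061923246 [0.63565337 1.96957231 6.75081839] [-5.04107812e-01  2.67352978e-01 -2.83730558e-01  1.01483518e+00
  8.90161227e-04  2.48297538e+00]
[-0.   -0.01  0.  ] [-0.732  0.053  0.47 ] rows 2.5
[-0.   -0.01  0.  ] [-0.729  0.053  0.475] rows 2.5
[-0.   -0.01  0.  ] [-0.726  0.053  0.48 ] rows 2.5
```

send_rows:
  motion: [0,0,0,0,-1,0,1,0,0,0,0,-1,0,1,0,0,0,0,-1,0,1,0,0,0,0,-1,0,1]

```text
t: 8.53
tool_pos: [0.4995, -0.2758, 0.1705]
orientation: [-0.536, 0.455, -0.465, 0.538]
force: [0.9, -1.8, -0.9]
finger_gap: 0.282
```

send_rows:
  motion: [0,0,0,-0.73,0.05,0.47,1,0,0,0,-0.73,0.05,0.47,1,0,0,0,-0.73,0.05,0.47,1]

```text
t: 8.78
tool_pos: [0.5398, -0.1764, 0.1561]
orientation: [-0.536, 0.459, -0.46, 0.538]
force: [-0.2, -1.0, -1.0]
finger_gap: 0.277
```

send_rows:
  motion: [0,0,0,-0.73,0.05,0.47,1,0,0,0,-0.73,0.05,0.47,1,0,0,0,-0.73,0.05,0.47,1]

```text
t: 9.03
tool_pos: [0.5823, -0.0801, 0.1497]
orientation: [-0.537, 0.459, -0.46, 0.538]
force: [0.1, -1.3, -1.0]
finger_gap: 0.279
```

send_rows:
  motion: [0,0,0,-0.73,0.05,0.47,1,0,0,0,-0.73,0.05,0.47,1,0,0,0,-0.73,0.05,0.47,1,0,0,0,-0.73,0.05,0.47,1]

```text
t: 9.37
tool_pos: [0.6247, 0.0159, 0.143]
orientation: [-0.538, 0.459, -0.459, 0.539]
force: [-0.9, -0.2, -0.5]
finger_gap: 0.273
```

```bash
python3 - <<'E'
from h import *
o=env.get_obs();print(o['tool_pos'],o['finger_gap'],o['force'],o['joints'])
plan([.63,.012,.09],down(np.radians(-80)))
save('wrist','w7');crop('w7',0,0,560,420,1.42,'w7')
E
```

```text
[0.62465143 0.01591778 0.1430229 ] 0.2732755719157212 [-0.92210935 -0.22560817 -0.48687919] [2.48946004e-02 3.25671049e-01 1.90524245e-02 1.26291314e+00
 1.23182618e-03 3.00740644e+00]
turn [-0.002 -0.02  -0.001] shift [0.04  0.442 0.038]
```

View pics/w7.png

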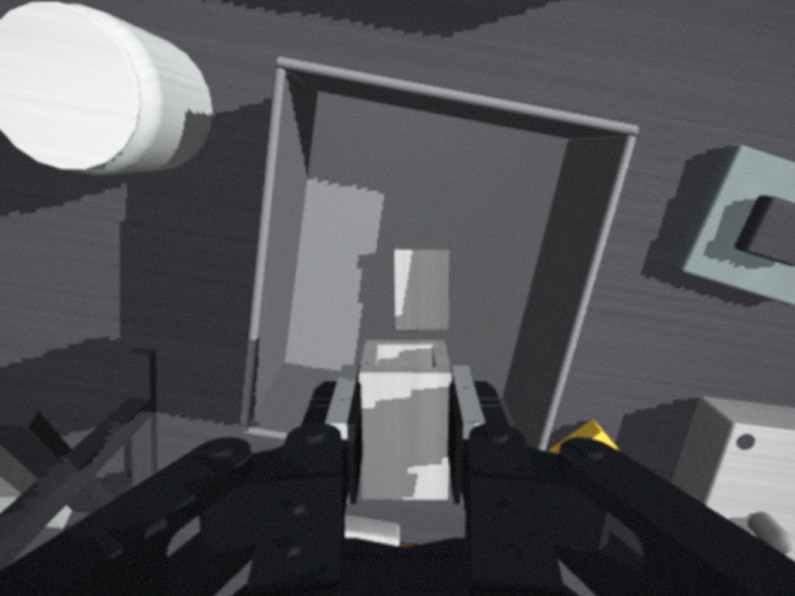

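send_rows:
  motion: [0,0,0,-0.08,0.05,0.48,1,0,0,0,-0.08,0.3,0.48,1,0,0,0,-0.08,0.5,0.48,1,0,0,0,-0.08,0.5,0.48,1,0,0,0,-0.08,0.5,0.48,0,0,0,0,-0.08,0.5,0.48,0,0,0,0,-0.08,0.5,0.48,0,0,0,0,-0.08,-0.4,0.48,0,0,0,0,-0.08,-0.4,0.48,0,0,0,0,-0.08,-0.4,0.48,0]

```text
t: 10.25
tool_pos: [0.6792, 0.0297, 0.1979]
orientation: [-0.535, 0.458, -0.462, 0.539]
force: [0.5, 0.6, 0.7]
finger_gap: 0.499
```

```bash
python3 - <<'E'
from h import *
o=env.get_obs();print(o['tool_pos'],o['finger_gap'],o['force'],o['joints'])
save('wrist','w8');crop('w8',0,0,560,420,1.42,'w8')
import pickle;pickle.dump(env.camera_model('wrist'),open('w8.pkl','wb'))
E
```

```text
[0.67918143 0.02966596 0.197918  ] 0.49867885872067497 [0.5124044  0.59233914 0.74275283] [ 4.36861787e-02  4.24253744e-01  2.79565400e-01  1.41917582e+00
 -8.03614957e-05  3.03155096e+00]
```

View pics/w8.png

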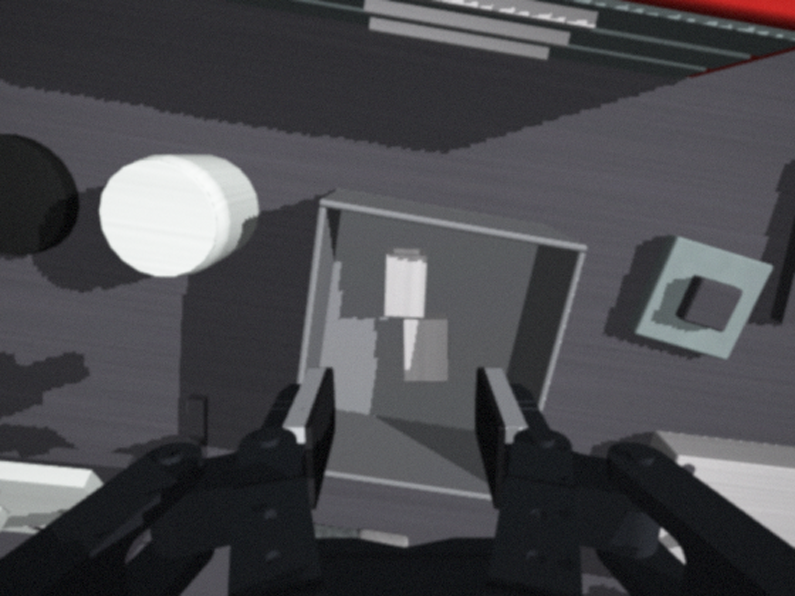

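```bash
cat >> h.py <<'E'
def tilt(deg,yaw):
    a=np.radians(deg); x=np.array([np.cos(a),0,np.sin(a)]);y=np.array([np.sin(a),0,-np.cos(a)])
    return R.from_euler('z',yaw).as_matrix()@np.c_[x,y,np.cross(x,y)]
E
python3 - <<'E'
from h import *
R1=down(0.04);p1=np.array([.40,.10,.26]);print(tilt(0,.04)-R1)
seq(p1,R1);print()
seq([.42,.28,.20],tilt(32,.04),p0=p1,R0=R1)
E
```

```text
[[0. 0. 0.]
 [0. 0. 0.]
 [0. 0. 0.]]
[-0.   -0.62  0.  ] [-0.312 -0.169 -0.739] rows 3.9
[-0.   -0.62  0.  ] [-0.622 -0.165 -0.508] rows 3.9
[-0.   -0.62  0.  ] [-0.787 -0.162 -0.159] rows 3.9

[ 0.    0.   -0.36] [0.113 0.25  0.746] rows 2.3
[ 0.    0.   -0.36] [0.04  0.272 0.746] rows 2.3
```

send_rows:
  motion: [0,-0.62,0,-0.31,-0.17,-0.74,-0.3,0,-0.62,0,-0.31,-0.17,-0.74,-0.3,0,-0.62,0,-0.31,-0.17,-0.74,-0.3,0,-0.62,0,-0.31,-0.17,-0.74,-0.3]

```text
t: 10.63
tool_pos: [0.5826, 0.0537, 0.216]
orientation: [-0.632, 0.313, -0.316, 0.634]
force: [0.9, -0.6, 0.1]
finger_gap: 0.651
```

send_rows:
  motion: [0,-0.62,0,-0.62,-0.17,-0.51,-0.3,0,-0.62,0,-0.62,-0.17,-0.51,-0.3,0,-0.62,0,-0.62,-0.17,-0.51,-0.3,0,-0.62,0,-0.62,-0.17,-0.51,-0.3]

```text
t: 10.97
tool_pos: [0.4889, 0.0766, 0.2359]
orientation: [-0.69, 0.151, -0.154, 0.691]
force: [-0.3, 0.1, -0.4]
finger_gap: 0.651
```

send_rows:
  motion: [0,-0.62,0,-0.79,-0.16,-0.16,-0.3,0,-0.62,0,-0.79,-0.16,-0.16,-0.3,0,-0.62,0,-0.79,-0.16,-0.16,-0.3,0,-0.62,0,-0.79,-0.16,-0.16,-0.3,0,-0.62,0,-0.79,-0.16,-0.16,-0.3]

```text
t: 11.38
tool_pos: [0.397, 0.0996, 0.2537]
orientation: [-0.707, -0.019, 0.015, 0.707]
force: [1.2, -0.2, 0.7]
finger_gap: 0.646
```

```bash
python3 - <<'E'
from h import *
o=env.get_obs();print(o['t'],o['tool_pos'],o['finger_gap'],o['joints'])
seq([.42,.28,.20],tilt(32,.04))
E
```

```text
11.3833 [0.39699725 0.0995595  0.25372807] 0.645954179022526 [ 2.45771641e-01 -9.59114112e-02 -2.16188760e-01  1.44501515e+00
 -7.99695703e-05  1.76886323e+00]
[-0.    0.   -0.35] [0.13  0.225 0.746] rows 2.3
[-0.    0.   -0.35] [0.061 0.251 0.747] rows 2.3
```

send_rows:
  motion: [0,0,-0.36,0.13,0.225,0.75,-0.3,0,0,-0.36,0.13,0.225,0.75,-0.3,0,0,-0.36,0.13,0.225,0.75,-0.3,0,0,-0.36,0.13,0.225,0.75,-0.3]

```text
t: 11.72
tool_pos: [0.4076, 0.1917, 0.2238]
orientation: [-0.697, -0.116, -0.085, 0.703]
force: [-0.3, -0.9, -0.9]
finger_gap: 0.648
```

send_rows:
  motion: [0,0,-0.36,0.06,0.25,0.75,-0.3,0,0,-0.36,0.06,0.25,0.75,-0.3,0,0,-0.36,0.06,0.25,0.75,-0.3,0,0,-0.36,0.06,0.25,0.75,-0.3,0,0,-0.36,0.06,0.25,0.75,-0.3]

```text
t: 12.13
tool_pos: [0.4204, 0.2806, 0.1977]
orientation: [-0.675, -0.212, -0.182, 0.683]
force: [0.4, 0.2, 0.3]
finger_gap: 0.65
```

```bash
python3 - <<'E'
from h import *
import pickle
o=env.get_obs();print(o['t'],o['tool_pos'],o['joints'],R.from_quat(o['orientation']).as_matrix().round(3))
m=env.camera_model('wrist');save('wrist','w9');pickle.dump(m,open('w9.pkl','wb'));crop('w9',0,0,560,420,1.42,'w9')
E
```

```text
12.1333 [0.4203623  0.28060747 0.19766188] [ 0.80636752 -0.25601327 -0.59618646  0.80130847 -0.37849103  2.24997309] [[ 0.844  0.534 -0.044]
 [ 0.037  0.023  0.999]
 [ 0.535 -0.845  0.   ]]
```

View pics/w9.png

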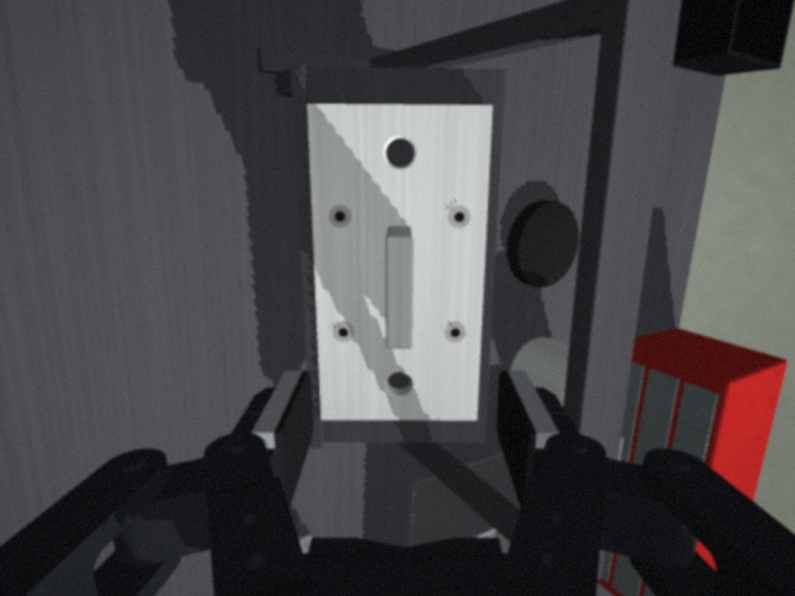

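```bash
python3 - <<'E'
from h import *
crop('w9',205,60,365,190,5,'w9a');crop('w9',205,170,365,305,5,'w9b')
E
```

```text
(no output)
```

View pics/w9a.png

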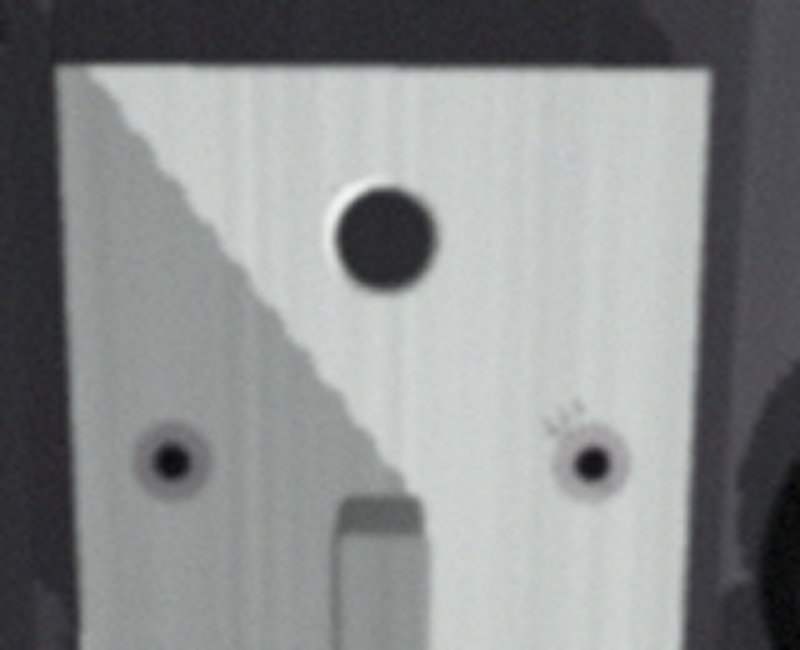

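View pics/w9b.png

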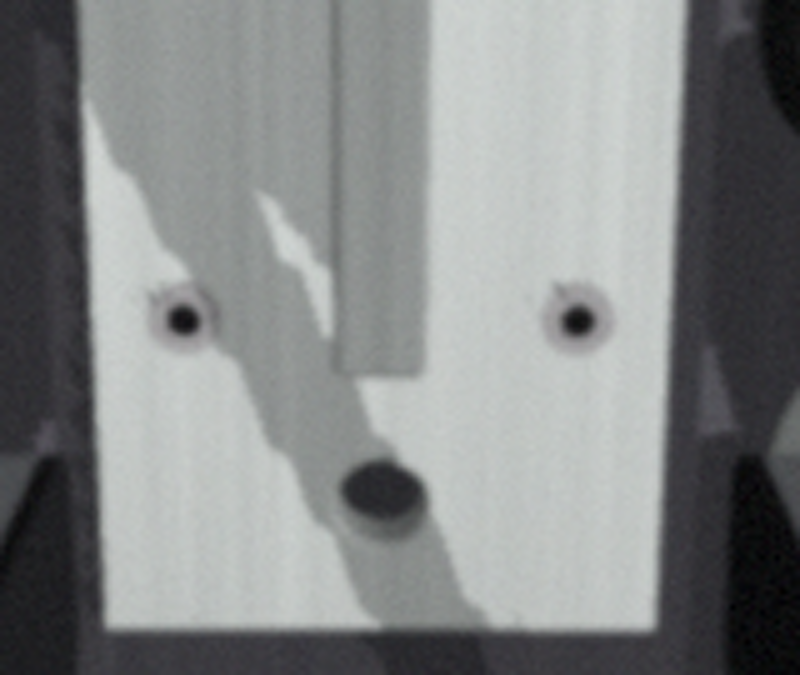

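```bash
cat > pl.py <<'E'
from h import *
import pickle
m=pickle.load(open('w9.pkl','rb'));f=K(m)
A=lambda x,y:(205+x/5,60+y/5)
B=lambda x,y:(205+x/5,170+y/5)
ip=np.array([A(55,66),A(713,70),B(657,630),B(104,630),A(381,235),B(382,501),A(338,535),A(428,535),B(338,376),B(425,376)])
op=np.array([(-50,95,10),(50,95,10),(50,-95,10),(-50,-95,10),(0,70,10),(0,-70,10),(-7,30,52),(7,30,52),(-7,-30,52),(7,-30,52)])*1e-3
Km=np.array([[f,0,m['cx']],[0,f,m['cy']],[0,0,1]])
ok,rv,tv=cv2.solvePnP(op,ip,Km,None)
pr=cv2.projectPoints(op,rv,tv,Km,None)[0][:,0];print('res',np.abs(pr-ip).round(2).tolist())
Rw=cv2.Rodrigues(m['rvec'])[0]
Rp=Rw.T@cv2.Rodrigues(rv)[0]; tp=Rw.T@(tv.ravel()-m['tvec'])
print('plate',tp,'\n',Rp.round(3),'tilt',np.degrees(np.arccos(Rp[2,2])),'yaw',np.degrees(np.arctan2(-Rp[0,1],Rp[1,1])))
g=tp+Rp@[0,0,.031];print('grip',g)
E
python3 pl.py
```

```text
res [[0.42, 0.16], [0.75, 0.16], [0.45, 0.37], [0.5, 0.38], [0.47, 0.37], [0.13, 0.32], [1.0, 0.65], [0.88, 0.58], [0.59, 0.8], [0.68, 0.83]]
plate [0.50564439 0.28248135 0.06023572] 
 [[ 0.849 -0.035 -0.528]
 [ 0.032  0.999 -0.015]
 [ 0.528 -0.004  0.849]] tilt 31.880753679181527 yaw 2.0296606337801766
grip [0.48927861 0.28200371 0.08655934]
```

```bash
python3 - <<'E'
from h import *
Rt=tilt(32,.036);n=-Rt[:,1];pl=np.array([.5056,.2825,.0602])
a=pl+n*.095;b=pl+n*.0163
plan(a,Rt);print(a,b,(.095-.0163)/.12)
E
```

```text
turn [-0.005  0.007  0.009] shift [-0.016  0.558 -0.009]
[0.45529029 0.28068807 0.14076457] [0.49696791 0.28218911 0.07402318] 0.6558333333333334
```

send_rows:
  motion: [0,0.01,0.01,-0.015,0.3,-0.01,-0.3,0,0.01,0.01,-0.015,0.56,-0.01,-0.3,0,0.01,0.01,-0.015,0.56,-0.01,-0.3,0,0.01,0.01,-0.015,0.56,-0.01,-0.3]

```text
t: 12.52
tool_pos: [0.456, 0.2789, 0.1391]
orientation: [-0.676, -0.205, -0.183, 0.684]
force: [1.4, -0.8, 1.2]
finger_gap: 0.65
```

```bash
python3 - <<'E'
from h import *
Rt=tilt(32,.036);n=-Rt[:,1];pl=np.array([.5056,.2825,.0602])
plan(pl+n*.0163,Rt)
save('wrist','w10');crop('w10',0,0,560,420,1.42,'w10')
E
```

```text
turn [-0.001 -0.005 -0.004] shift [0.005 0.641 0.015]
```

View pics/w10.png

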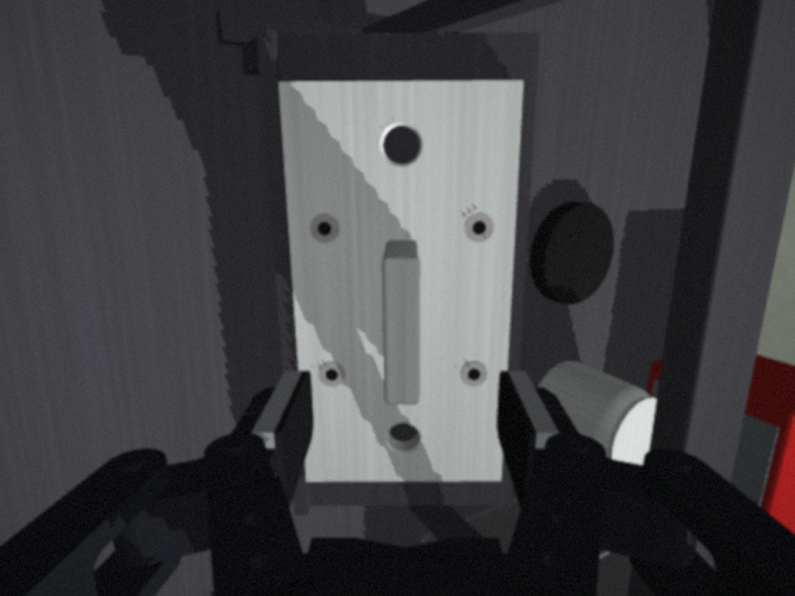

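send_rows:
  motion: [0,0,0,0.005,0.3,0.015,-0.3,0,0,0,0.005,0.55,0.015,-0.3,0,0,0,0.005,0.64,0.015,-0.3,0,0,0,0.005,0.64,0.015,-0.3,0,0,0,0.005,0.64,0.015,-0.3]
  newtons: 100

```text
t: 12.98
tool_pos: [0.4966, 0.2845, 0.0761]
orientation: [-0.674, -0.207, -0.183, 0.685]
force: [0.5, 0.1, -3.5]
finger_gap: 0.651
```

send_rows:
  motion: [0,0,0,0,0,0,1,0,0,0,0,0,0,1,0,0,0,0,0,0,1,0,0,0,0,0,0,1,0,0,0,0,0,0,1,0,0,0,0,0,0,1,0,0,0,0,0,0,1]

```text
t: 13.57
tool_pos: [0.4949, 0.2852, 0.0757]
orientation: [-0.674, -0.207, -0.181, 0.685]
force: [-11.5, -0.4, 7.6]
finger_gap: 0.15
```

```bash
python3 - <<'E'
from h import *
Rt=tilt(32,.036);n=-Rt[:,1];pl=np.array([.5056,.2825,.0602])
o=env.get_obs();print(o['tool_pos'],o['force'],o['moment'],o['finger_gap'])
plan(pl+n*.0163,Rt)
save('wrist','w11');crop('w11',0,0,560,420,1.42,'w11')
E
```

```text
[0.49492934 0.28522275 0.07569111] [-11.50733309  -0.40868185   7.63694277] [-0.12456075  1.59052725 -0.0598084 ] 0.14975418961338194
turn [-0.008  0.    -0.002] shift [ 0.006  0.02  -0.026]
```

View pics/w11.png

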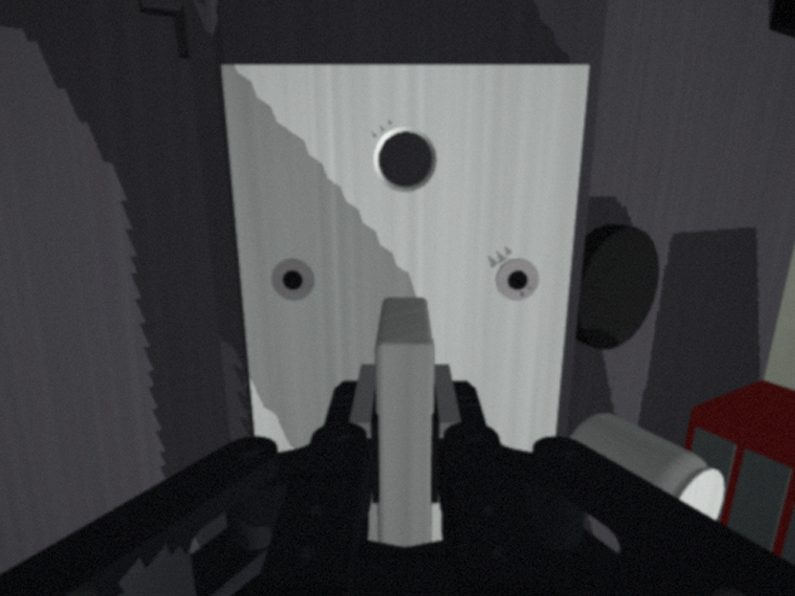

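send_rows:
  motion: [0,0,0,0,-0.1,0,1,0,0,0,0,-0.25,0,1,0,0,0,0,-0.45,0,1,0,0,0,0,-0.65,0,1,0,0,0,0,-0.85,0,1,0,0,0,0,-1,0,1,0,0,0,0,-1,0,1]

```text
t: 14.2
tool_pos: [0.4317, 0.2827, 0.1798]
orientation: [-0.673, -0.208, -0.183, 0.686]
force: [2.2, 0.4, -5.2]
finger_gap: 0.146
```

```bash
python3 - <<'E'
from h import *
import pickle
o=env.get_obs();print(o['tool_pos'],o['force'],o['moment'],o['finger_gap'],o['joints'])
m=env.camera_model('wrist');pickle.dump(m,open('w12.pkl','wb'));pickle.dump(o,open('o12.pkl','wb'))
save('wrist','w12');crop('w12',0,0,560,420,1.42,'w12')
p1=np.array([.38,.15,.30])
seq(p1,tilt(0,.036));print()
E
```

```text
[0.43173236 0.2826524  0.17982627] [ 2.18175215  0.39799482 -5.23084618] [0.10548238 1.08801345 0.09465352] 0.145925786996195 [ 0.78473671 -0.23156042 -0.61753912  0.74926655 -0.36356136  2.2368313 ]
[-0.    0.    0.36] [ 0.069 -0.56  -0.54 ] rows 2.2
[-0.    0.    0.36] [-0.087 -0.556 -0.542] rows 2.2
```

View pics/w12.png

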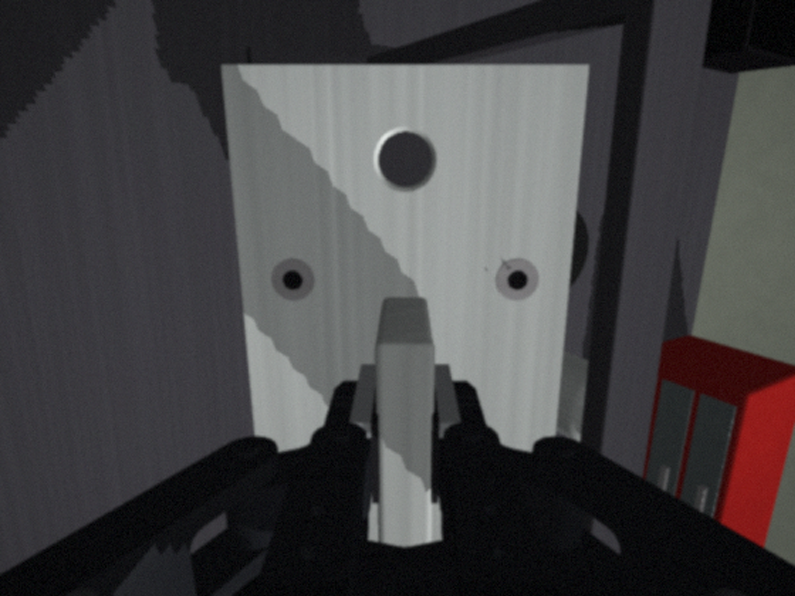

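send_rows:
  motion: [0,0,0.09,0.017,-0.14,-0.08,1,0,0,0.18,0.035,-0.28,-0.27,1,0,0,0.27,0.05,-0.42,-0.4,1,0,0,0.36,0.07,-0.56,-0.54,1,0,0,0.36,0.07,-0.56,-0.54,1]

```text
t: 14.67
tool_pos: [0.408, 0.2138, 0.24]
orientation: [-0.697, -0.108, -0.085, 0.703]
force: [1.8, 1.1, -5.8]
finger_gap: 0.151
```

send_rows:
  motion: [0,0,0.09,-0.02,-0.14,-0.13,1,0,0,0.18,-0.04,-0.28,-0.27,1,0,0,0.27,-0.06,-0.42,-0.4,1,0,0,0.36,-0.09,-0.56,-0.54,1,0,0,0.36,-0.09,-0.56,-0.54,1]

```text
t: 15.08
tool_pos: [0.3818, 0.1477, 0.2997]
orientation: [-0.706, -0.009, 0.016, 0.708]
force: [0.3, 1.0, -5.7]
finger_gap: 0.151
```

```bash
python3 - <<'E'
from h import *
o=env.get_obs();print(o['t'],o['tool_pos'],o['force'],o['moment'],o['finger_gap'],o['joints'])
p1=np.array([.44,-.17,.22])
seq(p1,tilt(0,.02));print()
seq([.526,-.283,.16],tilt(0,.02),p0=p1,R0=tilt(0,.02));print()
E
```

```text
15.0833 [0.38184412 0.14774432 0.29972223] [ 0.30012094  0.97700152 -5.67794921] [ 0.02836914 -0.17687143 -0.02507439] 0.15105773586789625 [ 0.3651841  -0.07446181 -0.09597706  1.55848559  0.00554019  1.90118779]
[-0.    0.01 -0.  ] [ 0.133  0.218 -0.888] rows 2.7
[-0.    0.01 -0.  ] [ 0.137  0.219 -0.887] rows 2.7
[-0.    0.01 -0.  ] [ 0.14   0.22  -0.887] rows 2.7

[0. 0. 0.] [ 0.698  0.5   -0.956] rows 3.7
```

send_rows:
  motion: [0,0,0,0.04,0.06,-0.25,1,0,0,0,0.08,0.13,-0.55,1,0,0,0,0.135,0.22,-0.89,1,0,0,0,0.135,0.22,-0.89,1]

```text
t: 15.42
tool_pos: [0.4011, 0.038, 0.2686]
orientation: [0.707, 0.007, -0.015, -0.707]
force: [-0.4, 1.5, -6.2]
finger_gap: 0.149
```

send_rows:
  motion: [0,0.01,0,0.05,0.07,-0.33,1,0,0.01,0,0.1,0.14,-0.66,1,0,0.01,0,0.14,0.22,-0.89,1,0,0.01,0,0.14,0.22,-0.89,1]

```text
t: 15.75
tool_pos: [0.4215, -0.0664, 0.2414]
orientation: [-0.707, -0.005, 0.013, 0.708]
force: [-0.1, 0.7, -6.1]
finger_gap: 0.149
```

send_rows:
  motion: [0,0.01,0,0.05,0.07,-0.33,1,0,0.01,0,0.1,0.14,-0.66,1,0,0.01,0,0.14,0.22,-0.89,1,0,0.01,0,0.14,0.22,-0.89,1]

```text
t: 16.08
tool_pos: [0.4413, -0.1724, 0.2142]
orientation: [-0.706, -0.002, 0.01, 0.708]
force: [0.2, 1.0, -7.0]
finger_gap: 0.146
```

```bash
python3 - <<'E'
from h import *
o=env.get_obs();print(o['t'],o['tool_pos'],o['force'],o['moment'],o['finger_gap'],o['joints'])
seq([.526,-.345,.16],tilt(0,.02))
E
```

```text
16.0833 [ 0.44131591 -0.17236555  0.21424721] [ 0.23736243  0.95070421 -6.99364396] [ 0.11591824 -0.04634356 -0.03866627] 0.1458903650603612 [-0.37109362  0.03874806 -0.17219462  1.3708401  -0.00201807  1.18191074]
[-0.   -0.   -0.01] [ 0.342  0.221 -0.726] rows 2.4
[-0.   -0.   -0.01] [ 0.34   0.223 -0.726] rows 2.4
```

send_rows:
  motion: [0,0,0,0.12,0.07,-0.24,1,0,0,0,0.24,0.14,-0.5,1,0,0,0,0.34,0.22,-0.73,1,0,0,0,0.34,0.22,-0.73,1]

```text
t: 16.42
tool_pos: [0.4849, -0.2587, 0.1866]
orientation: [-0.706, -0.003, 0.01, 0.708]
force: [0.1, 0.6, -6.6]
finger_gap: 0.147
```

send_rows:
  motion: [0,0,0,0.12,0.07,-0.24,1,0,0,0,0.24,0.14,-0.5,1,0,0,0,0.34,0.22,-0.73,1,0,0,0,0.34,0.22,-0.73,1,0,0,0,0.34,0.22,-0.73,1]

```text
t: 16.83
tool_pos: [0.5258, -0.3419, 0.1606]
orientation: [-0.705, -0.003, 0.011, 0.709]
force: [0.4, 0.0, -6.2]
finger_gap: 0.149
```

```bash
python3 - <<'E'
from h import *
import pickle
o=env.get_obs();print(o['t'],o['tool_pos'],o['force'],o['moment'],o['finger_gap'],R.from_quat(o['orientation']).as_matrix().round(4))
m=env.camera_model('wrist');pickle.dump(m,open('w13.pkl','wb'))
print(proj(m,[[.5251,-.2128,.061],[.5279,-.3531,.061]]))
save('wrist','w13');crop('w13',0,0,560,420,1.42,'w13');crop('w13',150,0,410,210,3,'w13c')
E
```

```text
16.8333 [ 0.52580776 -0.34193002  0.1605826 ] [ 0.44412658  0.03692111 -6.19579089] [ 0.05683686 -0.0235204  -0.00116805] 0.1491253793358915 [[ 0.9997 -0.0114 -0.0207]
 [ 0.0207  0.006   0.9998]
 [-0.0113 -0.9999  0.0062]]
[[287.12547528   3.87228232]
 [286.74241933 225.25786382]]
```

View pics/w13.png

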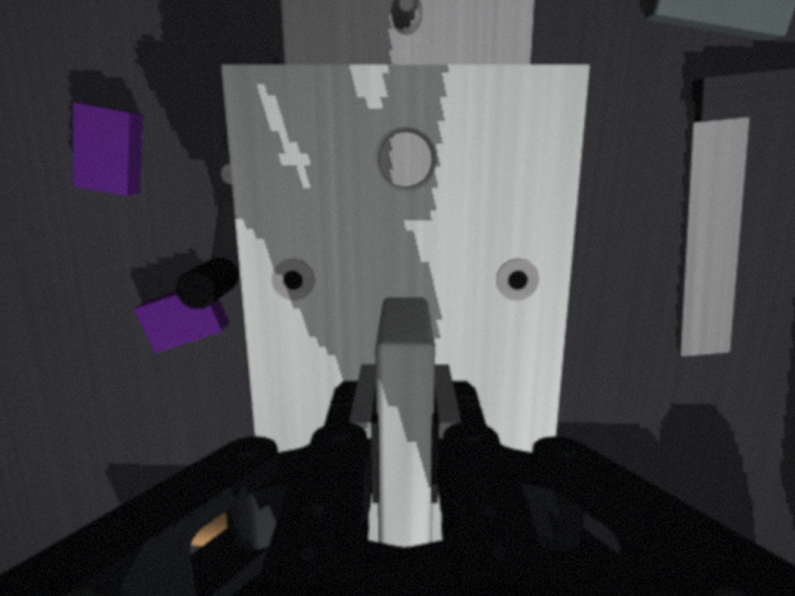

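View pics/w13c.png

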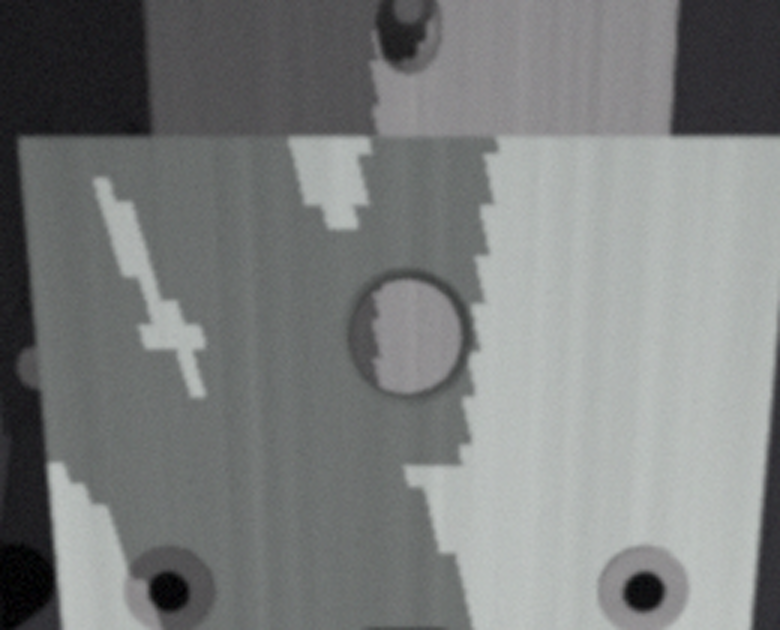

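```bash
cat > pit.py <<'E'
from h import *
import pickle,io,contextlib
with contextlib.redirect_stdout(io.StringIO()):
    import pl
# small holes on plate
def onplate(uv):
    o,d=ray(pl.m,*uv); o=pl.Rp.T@(o-pl.tp); d=pl.Rp.T@d; return o+d*(.01-o[2])/d[2]
sh=[onplate(pl.A(172,462)),onplate(pl.A(592,463)),onplate(pl.B(183,320)),onplate(pl.B(578,320))]
print(np.array(sh).round(4))
m=pickle.load(open('w13.pkl','rb'));f=K(m);Km=np.array([[f,0,m['cx']],[0,f,m['cy']],[0,0,1]])
C=lambda x,y:(150+x/3,y/3)
ip=np.array([C(18,136),(590/1.42,65/1.42),C(409,333),C(169,591),C(643,591),(379/1.42,345/1.42),(433/1.42,345/1.42)])
op=np.array([(-.05,.095,.01),(.05,.095,.01),(0,.07,.01),(-.03*1,.0355,.01),(.03,.0355,.01),(-.007,.03,.052),(.007,.03,.052)])
s=np.abs([x[0] for x in sh]).mean(),np.abs([x[1] for x in sh]).mean();print(s)
op[3]=(-s[0],s[1],.01);op[4]=(s[0],s[1],.01)
ok,rv,tv=cv2.solvePnP(op,ip,Km,None)
pr=cv2.projectPoints(op,rv,tv,Km,None)[0][:,0];print('res',(pr-ip).round(2).tolist())
# camera in tool: fixed, from m and obs at that time
q=[[.9997,-.0114,-.0207],[.0207,.006,.9998],[-.0113,-.9999,.0062]]
Rt=R.from_matrix(q).as_matrix();pt=np.array([.52580776,-.34193002,.1605826])
Rw=cv2.Rodrigues(m['rvec'])[0]
Rp=Rw.T@cv2.Rodrigues(rv)[0];tp=Rw.T@(tv.ravel()-m['tvec'])
print('plate world',tp,Rp.round(4))
Rpt=Rt.T@Rp;tpt=Rt.T@(tp-pt);print('plate in tool',tpt, (R.from_matrix(Rpt@down(0)).as_rotvec()*57.3).round(2))
np.savez('pit.npz',R=Rpt,t=tpt)
E
python3 pit.py
```

```text
[[-0.0342  0.0347  0.01  ]
 [ 0.034   0.0348  0.01  ]
 [-0.0344 -0.0355  0.01  ]
 [ 0.034  -0.0354  0.01  ]]
(np.float64(0.03418021239564764), np.float64(0.03509687105786892))
res [[0.18, -0.17], [-0.05, -0.04], [-0.59, 1.62], [0.26, -0.96], [0.09, -0.76], [-2.46, 0.06], [2.57, 0.11]]
plate world [ 0.527461   -0.34465777  0.14179791] [[ 0.9998 -0.0182  0.0125]
 [ 0.0184  0.9998 -0.0084]
 [-0.0123  0.0087  0.9999]]
plate in tool [ 0.00180824  0.01874794 -0.00287807] [0.14 0.14 0.06]
```

```bash
cat > ck.py <<'E'
from h import *
import pickle
m=pickle.load(open('w13.pkl','rb'))
q=[[.9997,-.0114,-.0207],[.0207,.006,.9998],[-.0113,-.9999,.0062]]
Rt=R.from_matrix(q).as_matrix();pt=np.array([.52580776,-.34193002,.1605826])
o,_=ray(m,0,0);oc=Rt.T@(o-pt);print('cam in tool',oc)
def ontool(u,v,ty):
    o,d=ray(m,u,v);o=Rt.T@(o-pt);d=Rt.T@d;return o+d*(ty-o[1])/d[1]
C=lambda x,y:(150+x/3,y/3)
for h in (.006,.0087):
  print(h,'cornL',ontool(*C(18,136),h),'cornR',ontool(590/1.42,65/1.42,h),'hole',ontool(*C(409,333),h),'sm',ontool(*C(169,591),h),ontool(*C(643,591),h))
print('bar',ontool(379/1.42,345/1.42,-.036),ontool(433/1.42,345/1.42,-.036))
print('pin world',onz(m,*C(411,8),.061), onz(m,*C(411,70),.035))
print('jig edge x', onz(m,*C(151,100),.035),onz(m,*C(675,100),.035))
E
python3 ck.py
```

```text
cam in tool [ 0.00151766 -0.14254283  0.07003614]
0.006 cornL [-0.04722118  0.006       0.09179402] cornR [0.05120926 0.006      0.0915908 ] hole [0.00221175 0.006      0.06776937] sm [-0.03182529  0.006       0.03250867] [0.03544801 0.006      0.03245699]
0.0087 cornL [-0.04810709  0.0087      0.0921895 ] cornR [0.05211248 0.0087     0.09198259] hole [0.00222436 0.0087     0.06772816] sm [-0.03243135  0.0087      0.03182655] [0.03606475 0.0087     0.03177393]
bar [-0.00412452 -0.036       0.02808147] [ 0.00793737 -0.036       0.02807107]
pin world [ 0.52501034 -0.21215384  0.061     ] [ 0.52501447 -0.21811509  0.035     ]
jig edge x [ 0.46604543 -0.22534784  0.035     ] [ 0.58487963 -0.22318315  0.035     ]
```

```bash
python3 - <<'E'
from h import *
import pickle
def f(o,m):
    Rm=R.from_quat(o['orientation']).as_matrix();Rw=cv2.Rodrigues(m['rvec'])[0];C=-Rw.T@m['tvec'];print((Rm.T@(C-o['tool_pos'])).round(4),(R.from_matrix(Rm.T@Rw.T).as_rotvec()*57.3).round(2))
f(pickle.load(open('o12.pkl','rb')),pickle.load(open('w12.pkl','rb')))
f(env.get_obs(),env.camera_model('wrist'))
o=env.get_obs();print(o['t'],o['tool_pos'],o['qd'].round(3))
E
```

```text
[ 0.0012 -0.1418  0.07  ] [-1.0641e+02  3.0000e-02 -3.0000e-02]
[ 0.0015 -0.1426  0.0701] [-1.064e+02  6.000e-02  0.000e+00]
16.8833 [ 0.52559279 -0.34114342  0.16175034] [ 0.013 -0.036 -0.002  0.013 -0.002 -0.002]
```

```bash
python3 - <<'E'
from h import *
plan([.5243,-.2797,.10],tilt(0,np.radians(1.1)))
E
```

```text
turn [-0.008  0.003 -0.013] shift [0.006 0.518 0.509]
```

send_rows:
  motion: [-0.008,0.003,-0.013,0,0.1,0.15,1,-0.008,0.003,-0.013,0,0.25,0.3,1,-0.008,0.003,-0.013,0.005,0.4,0.45,1,-0.008,0.003,-0.013,0.005,0.5,0.51,1,-0.008,0.003,-0.013,0.005,0.515,0.51,1,-0.008,0.003,-0.013,0.005,0.515,0.51,1,-0.008,0.003,-0.013,0.005,0.515,0.51,1,-0.008,0.003,-0.013,0.005,0.515,0.51,1]

```text
t: 17.55
tool_pos: [0.5253, -0.2809, 0.1041]
orientation: [0.708, 0.008, -0.005, -0.706]
force: [-0.1, -0.0, -6.7]
finger_gap: 0.147
```

```bash
python3 - <<'E'
from h import *
import pickle
o=env.get_obs();print(o['t'],o['tool_pos'],o['force'],o['moment'],o['qd'].round(3),R.from_quat(o['orientation']).as_matrix().round(4))
plan([.5243,-.2797,.10],tilt(0,np.radians(1.1)))
m=env.camera_model('wrist');pickle.dump((o,m),open('w14.pkl','wb'));save('wrist','w14');crop('w14',150,0,410,210,3,'w14')
save('scene','s14');crop('s14',130,180,290,320,5,'s14')
E
```

```text
17.55 [ 0.52534208 -0.28094229  0.10407598] [-0.08954634 -0.03210364 -6.73850114] [-0.00896727 -0.00066736  0.00164646] [-0.005  0.003  0.003 -0.001  0.002 -0.   ] [[ 0.9998  0.0045 -0.0193]
 [ 0.0193 -0.0036  0.9998]
 [ 0.0045 -1.     -0.0037]]
turn [0.005 0.    0.006] shift [-0.009  0.034  0.011]
```

View pics/w14.png

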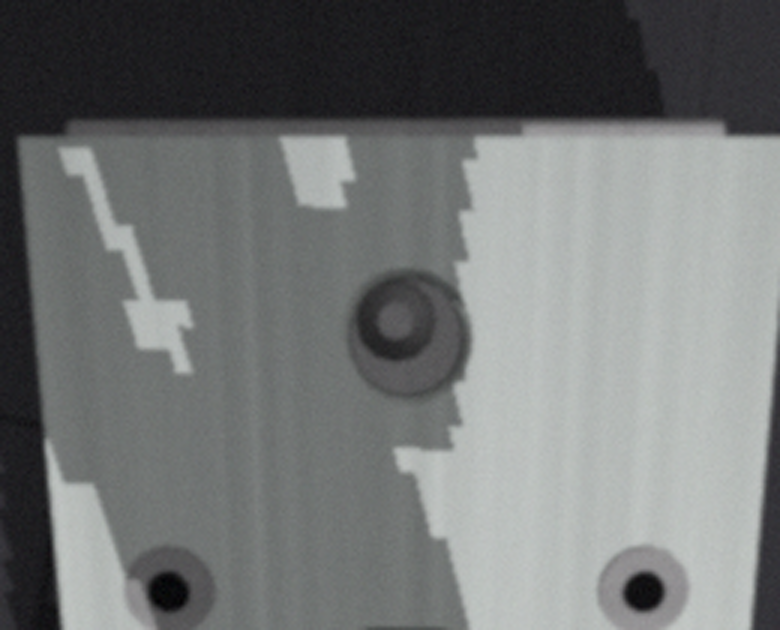

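View pics/s14.png

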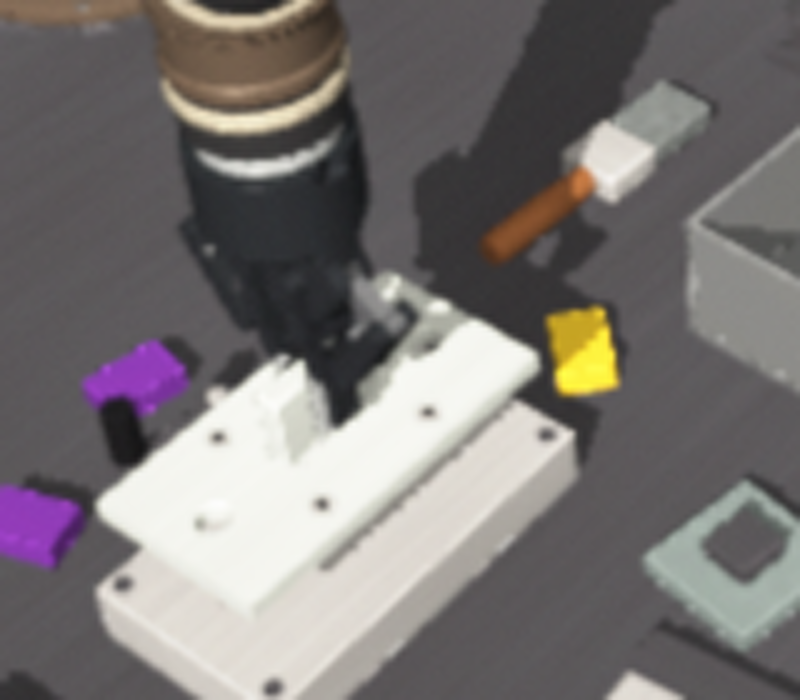

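```bash
python3 - <<'E'
from h import *
import pickle
o,m=pickle.load(open('w14.pkl','rb'))
C=lambda x,y:(150+x/3,y/3)
zt=o['tool_pos'][2]-.0087
h=onz(m,*C(409,333),zt); h2=onz(m,*C(409,336),zt-.01)
print('hole',h,'tip',onz(m,*C(396,320),.061),'cyl', 'pred pin',proj(m,[[.5251,-.2126,.061]])*3-[450,0])
L=onz(m,*C(18,136),zt);Rr=onz(m,590/1.42,65/1.42,zt);c=(L+Rr)/2;print('edge mid',L,Rr,c, 'yaw',np.degrees(np.arctan2(*(Rr-L)[[1,0]])))
print('jig far edge',onz(m,*C(65,120),.035),onz(m,*C(725,122),.035))
s1=onz(m,*C(169,591),zt);s2=onz(m,*C(643,591),zt);print('small mid',(s1+s2)/2)
E
```

```text
hole [ 0.52628469 -0.21319788  0.09537598] tip [ 0.52442622 -0.21181855  0.061     ] cyl pred pin [[399.99920001 325.00180781]]
edge mid [ 0.47568257 -0.1897978   0.09537598] [ 0.5756537  -0.18800833  0.09537598] [ 0.52566814 -0.18890307  0.09537598] yaw 1.0254727111365056
jig far edge [ 0.46462825 -0.17878409  0.035     ] [ 0.5828199  -0.17680408  0.035     ]
small mid [ 0.52660661 -0.24909797  0.09537598]
```

send_rows:
  motion: [0.005,0,0.006,-0.012,0,0.011,1,0.005,0,0.006,-0.012,0.05,0.011,1,0.005,0,0.006,-0.012,0.1,0.011,1,0.005,0,0.006,-0.012,0.15,0.011,1,0.005,0,0.006,-0.012,0.19,0.011,1,0.005,0,0.006,-0.012,0.19,0.011,1,0.005,0,0.006,-0.012,0.19,0.011,1,0.005,0,0.006,-0.012,0.19,0.011,1]

```text
t: 18.32
tool_pos: [0.5232, -0.279, 0.0798]
orientation: [-0.706, -0.006, 0.008, 0.708]
force: [-0.8, -0.3, -5.7]
finger_gap: 0.145
```

```bash
python3 - <<'E'
from h import *
import pickle
o=env.get_obs();print(o['t'],o['tool_pos'],o['force'],o['moment'],o['qd'].round(3),R.from_quat(o['orientation']).as_matrix().round(4))
plan([.5239,-.2796,.07],tilt(0,np.radians(1.1)))
m=env.camera_model('wrist');pickle.dump((o,m),open('w15.pkl','wb'));save('wrist','w15');crop('w15',190,60,390,210,4,'w15')
C=lambda x,y:(190+x/4,60+y/4)
zt=o['tool_pos'][2]-.0087
print(4*(proj(m,[[.5244,-.2118,.061]])-[190,60]))
E
```

```text
18.3167 [ 0.52319489 -0.27902052  0.07980207] [-0.777762   -0.32140479 -5.71180964] [-0.06386927  0.04276791 -0.02698522] [ 0.001 -0.005  0.008  0.002 -0.002 -0.   ] [[ 0.9998 -0.0025 -0.0196]
 [ 0.0196  0.0017  0.9998]
 [-0.0025 -1.      0.0017]]
turn [-0.002  0.    -0.003] shift [ 0.006  0.082 -0.005]
[[388.0692369  208.00628864]]
```

View pics/w15.png

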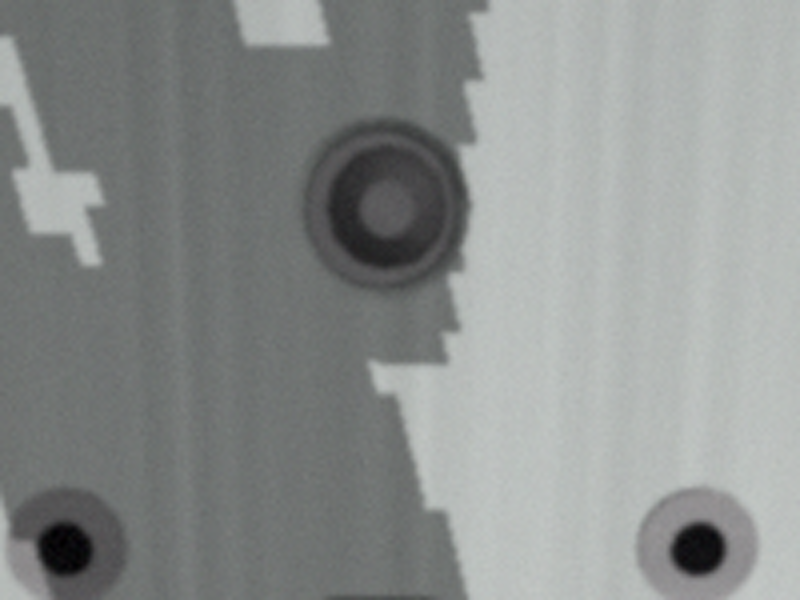

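send_rows:
  motion: [-0.002,0,-0.003,0,0.03,-0.002,1,-0.002,0,-0.003,0,0.06,-0.002,1,-0.002,0,-0.003,0,0.09,-0.002,1,-0.002,0,-0.003,0,0.12,-0.002,1,-0.002,0,-0.003,0,0.15,-0.002,1,-0.002,0,-0.003,0,0.15,-0.002,1,-0.002,0,-0.003,0,0.15,-0.002,1]

```text
t: 18.95
tool_pos: [0.523, -0.2791, 0.0614]
orientation: [-0.707, -0.007, 0.007, 0.707]
force: [-0.6, -0.5, -6.9]
finger_gap: 0.151
```

```bash
python3 - <<'E'
from h import *
import pickle
o=env.get_obs();print(o['t'],o['tool_pos'],o['force'],o['moment'],o['qd'].round(3),R.from_quat(o['orientation']).as_matrix().round(4))
m=env.camera_model('wrist');save('wrist','w16');crop('w16',190,60,390,210,4,'w16')
save('scene','s16');crop('s16',130,180,290,320,5,'s16')
E
```

```text
18.95 [ 0.52301297 -0.27911704  0.06142846] [-0.63408235 -0.53983962 -6.91799835] [ 0.06661161 -0.07305382  0.06180562] [-0.001 -0.005  0.006  0.01  -0.    -0.   ] [[ 9.998e-01 -5.000e-04 -1.960e-02]
 [ 1.960e-02  5.000e-04  9.998e-01]
 [-5.000e-04 -1.000e+00  5.000e-04]]
```

View pics/w16.png

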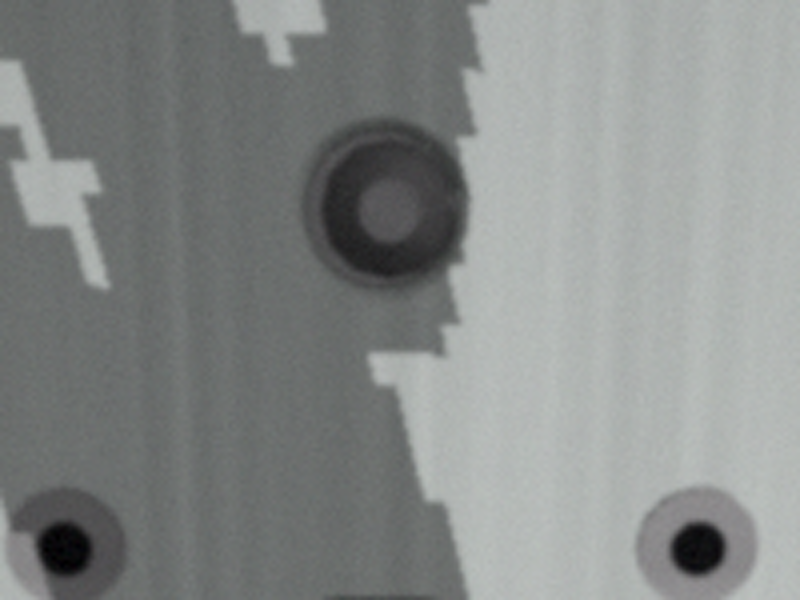

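View pics/s16.png

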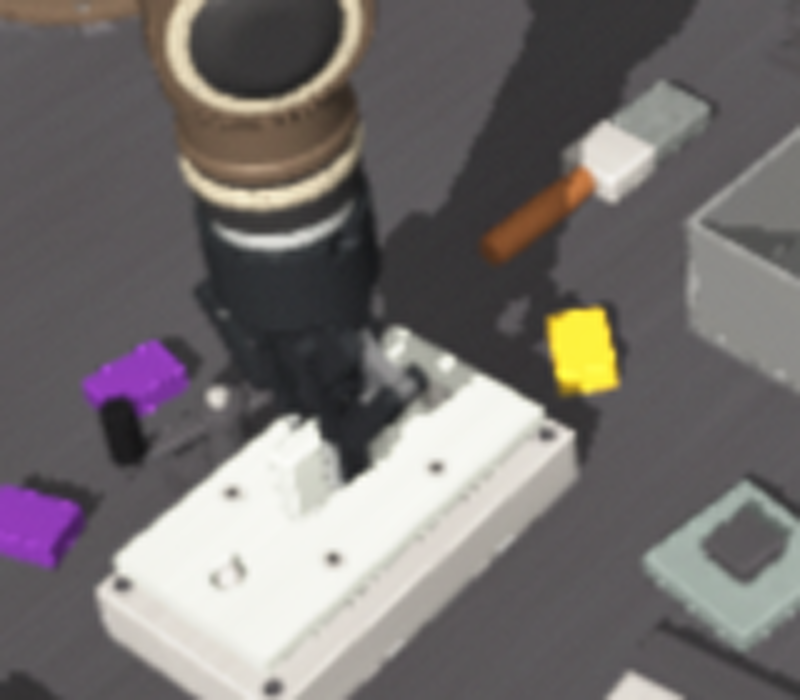

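send_rows:
  motion: [0,0,0,0.005,0,0,1,0,0,0,0.005,0.02,0,1,0,0,0,0.005,0.04,0,1,0,0,0,0.005,0.06,0,1,0,0,0,0.005,0.075,0,1,0,0,0,0.005,0.08,0,1,0,0,0,0.005,0.08,0,1,0,0,0,0.005,0.08,0,1]

```text
t: 19.72
tool_pos: [0.5236, -0.2793, 0.0529]
orientation: [0.707, 0.007, -0.007, -0.707]
force: [-4.2, 0.8, 3.0]
finger_gap: 0.151
```

```bash
python3 - <<'E'
from h import *
import pickle
o=env.get_obs();print(o['t'],o['tool_pos'],o['force'],o['moment'],o['qd'].round(3),R.from_quat(o['orientation']).as_matrix().round(4))
m=env.camera_model('wrist');save('wrist','w17');crop('w17',190,60,390,210,4,'w17')
save('scene','s17');crop('s17',130,200,270,320,5.7,'s17')
E
```

```text
19.7167 [ 0.52361663 -0.27931561  0.05289167] [-4.24576743  0.81230331  3.02148519] [0.52111191 0.98635969 0.0697328 ] [ 0.002 -0.001  0.001  0.001  0.     0.002] [[ 9.998e-01  2.000e-04 -1.940e-02]
 [ 1.940e-02 -1.000e-04  9.998e-01]
 [ 2.000e-04 -1.000e+00 -1.000e-04]]
```

View pics/w17.png

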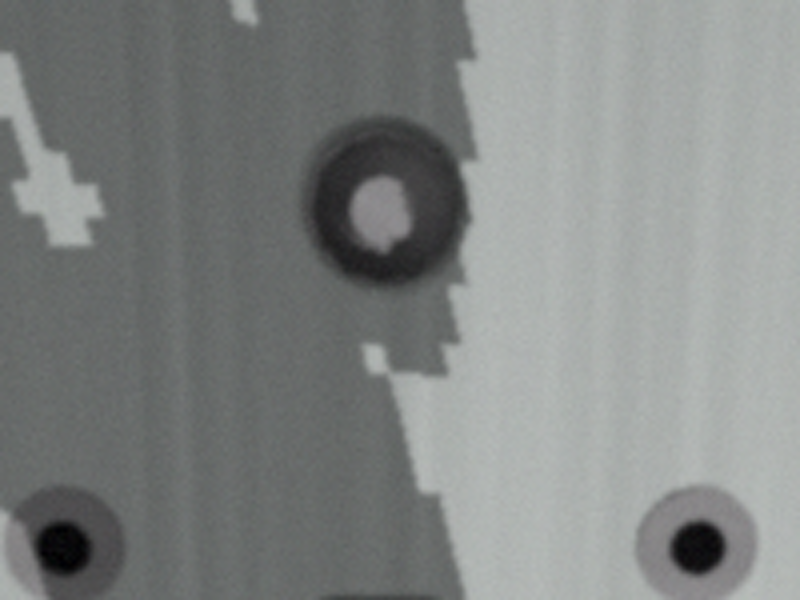

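View pics/s17.png

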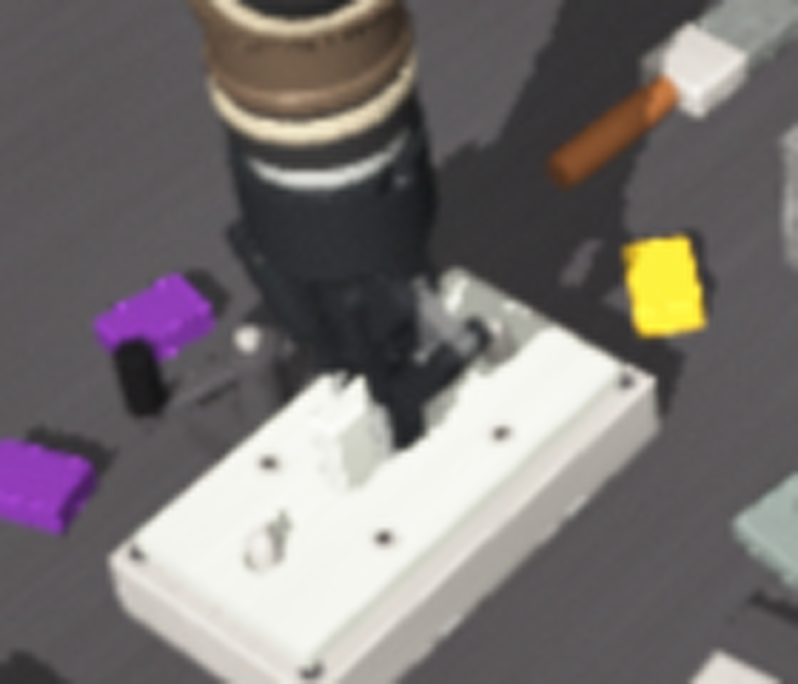

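send_rows:
  motion: [0,0,0,0,0.008,0,1,0,0,0,0,0.008,0,1,0,0,0,0,0.008,0,1]

```text
t: 20.07
tool_pos: [0.5237, -0.2793, 0.0529]
orientation: [0.707, 0.007, -0.007, -0.707]
force: [-7.4, 1.6, 11.7]
finger_gap: 0.151
```

send_rows:
  motion: [0,0,0,0,-0.005,0,0,0,0,0,0,-0.005,0,0,0,0,0,0,-0.005,0,0,0,0,0,0,-0.005,0,0]

```text
t: 20.4
tool_pos: [0.5241, -0.2793, 0.0517]
orientation: [0.707, 0.007, -0.007, -0.707]
force: [0.4, 1.1, 0.3]
finger_gap: 0.494
```

send_rows:
  motion: [0,0,0,0,-0.1,0,0,0,0,0,0,-0.3,0,0,0,0,0,0,-0.6,0,0,0,0,0,0,-1,0,0,0,0,0,0,-1,0,0]

```text
t: 20.82
tool_pos: [0.5262, -0.2805, 0.1801]
orientation: [0.709, 0.01, -0.004, -0.705]
force: [-0.2, -0.8, 0.5]
finger_gap: 0.496
```

```bash
python3 - <<'E'
from h import *
import pickle
o=env.get_obs();print(o['t'],o['tool_pos'],o['force'],o['joints'])
m=env.camera_model('wrist');pickle.dump((o,m),open('w18.pkl','wb'));save('wrist','w18');crop('w18',0,0,560,420,1.42,'w18')
save('scene','s18');crop('s18',130,200,270,320,5.7,'s18')
E
```

```text
20.8167 [ 0.52615387 -0.2804745   0.18009641] [-0.19327697 -0.75657803  0.50107623] [-4.89806082e-01  2.56248393e-01  7.70880137e-03  1.31205406e+00
  1.15545833e-04  1.06139917e+00]
```

View pics/w18.png

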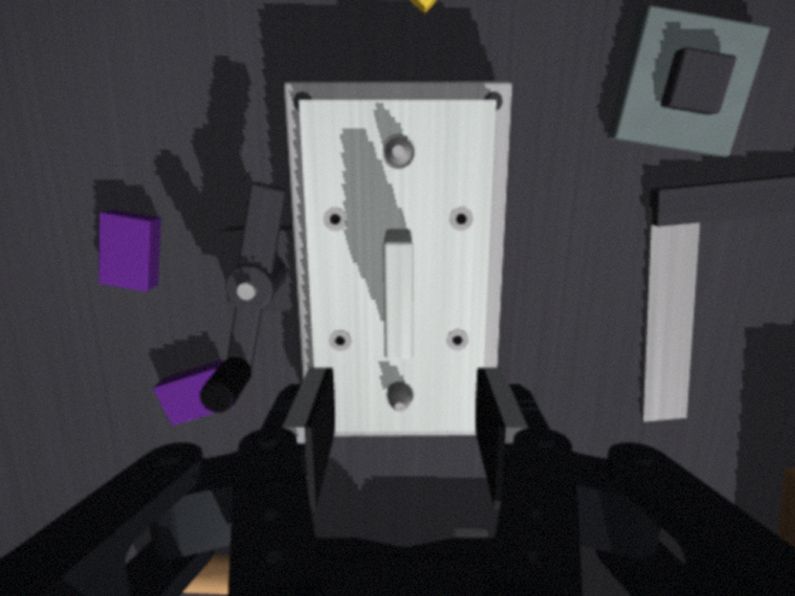

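View pics/s18.png

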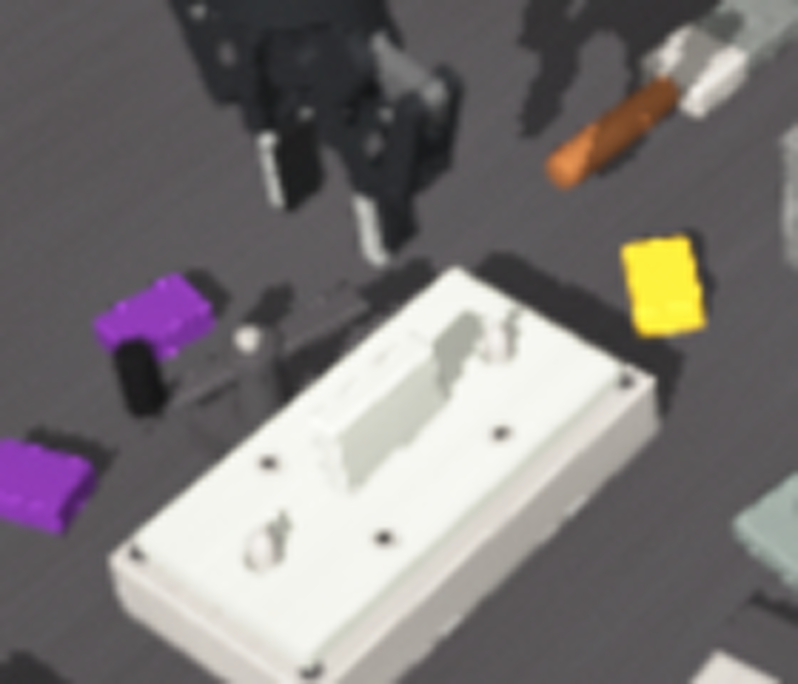

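```bash
python3 - <<'E'
from h import *
crop('w18',120,170,240,310,4.2,'w18c')
E
```

```text
(no output)
```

View pics/w18c.png

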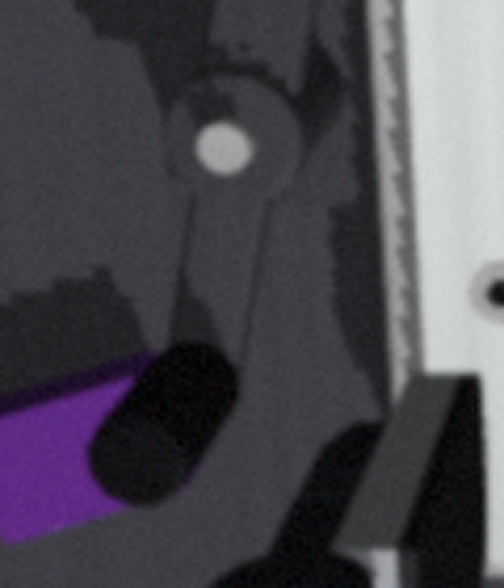

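```bash
python3 - <<'E'
from h import *
import pickle
o,m=pickle.load(open('w18.pkl','rb'))
c=lambda x,y,z:onz(m,120+x/4.2,170+y/4.2,z)
print(c(138,455,.09),c(190,392,.056),'piv',c(223,149,.06))
d=np.array([-.0015,.0012])
piv=np.array([.5264,-.2828])-R.from_euler('z',np.radians(1.1)).as_matrix()[:2,:2]@[.08,0]; print('piv cam',piv)
k=c(138,455,.09)[:2];v=k-piv;print(np.linalg.norm(v),'phi',np.arctan2(-v[0],-v[1]))
E
```

```text
[ 0.43559376 -0.33092365  0.09      ] [ 0.43358809 -0.33513937  0.056     ] piv [ 0.44450872 -0.28538532  0.06      ]
piv cam [ 0.44641474 -0.2843358 ]
0.047828047775786274 phi 0.22822360476713566
```

```bash
python3 - <<'E'
from h import *
Rt=down(-.23)
seq([.4326,-.3322,.14],Rt)
print((.14-.063)/.12)
E
```

```text
[0.   0.32 0.01] [-0.783  0.293 -0.418] rows 2.7
0.6416666666666668
```

send_rows:
  motion: [0,0.32,0.01,-0.78,0.1,-0.42,0,0,0.32,0.01,-0.78,0.29,-0.42,0,0,0.32,0.01,-0.78,0.29,-0.42,0,0,0.32,0.01,-0.78,0.29,-0.42,0,0,0.32,0.01,-0.78,0.29,-0.42,0]
  newtons: 25

```text
t: 21.33
tool_pos: [0.429, -0.3312, 0.135]
orientation: [-0.701, 0.086, -0.079, 0.703]
force: [-0.0, -0.2, 0.6]
finger_gap: 0.508
```

```bash
python3 - <<'E'
from h import *
o=env.get_obs();print(o['t'],o['tool_pos'],o['joints'])
plan([.4326,-.3322,.063],down(-.23))
save('wrist','w19');crop('w19',0,0,560,420,1.42,'w19')
E
```

```text
21.3333 [ 0.42897865 -0.33120843  0.13497314] [-0.65538903  0.1831316  -0.18341855  1.21488906 -0.00384777  1.14945627]
turn [-0.001 -0.005 -0.014] shift [ 0.038  0.599 -0.002]
```

View pics/w19.png

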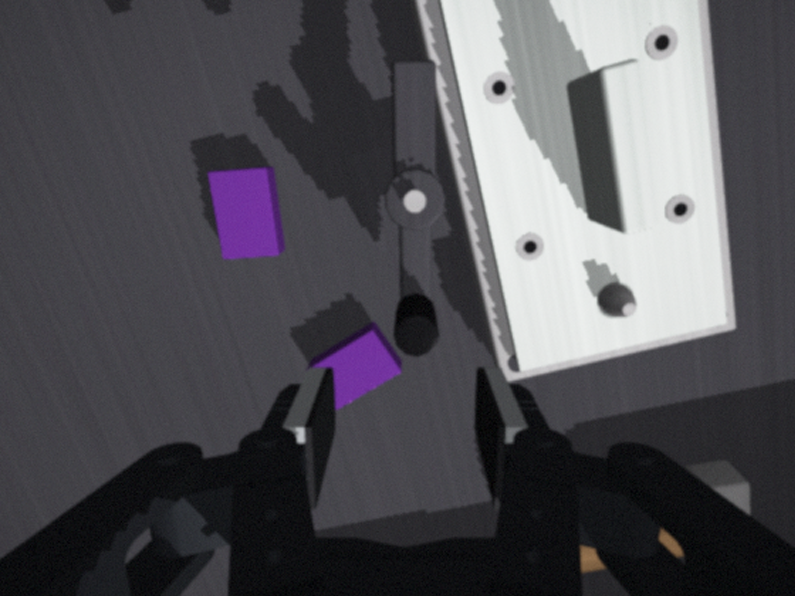

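send_rows:
  motion: [0,0,-0.014,0.036,0.2,0,0,0,0,-0.014,0.036,0.4,0,0,0,0,-0.014,0.036,0.6,0,0,0,0,-0.014,0.036,0.6,0,0,0,0,-0.014,0.036,0.6,0,1,0,0,-0.014,0.036,0.6,0,1,0,0,-0.014,0.036,0.6,0,1,0,0,-0.014,0.036,0.6,0,1,0,0,-0.014,0.036,0.6,0,1,0,0,-0.014,0.036,0.6,0,1]

```text
t: 22.22
tool_pos: [0.4356, -0.3325, 0.0662]
orientation: [0.703, -0.08, 0.084, -0.702]
force: [1.8, 3.0, 2.2]
finger_gap: 0.203
```

```bash
python3 - <<'E'
from h import *
o=env.get_obs();print(o['t'],o['tool_pos'],o['force'],o['moment'],o['finger_gap'],R.from_quat(o['orientation']).as_matrix().round(3))
save('wrist','w20');crop('w20',0,0,560,420,1.42,'w20')
E
```

```text
22.2167 [ 0.43564219 -0.33250867  0.06621082] [1.8438696  2.98100156 2.24858422] [ 0.56385026 -0.13190314  0.05972666] 0.20251443138808542 [[ 0.973  0.005  0.229]
 [-0.229 -0.002  0.973]
 [ 0.005 -1.    -0.001]]
```

View pics/w20.png

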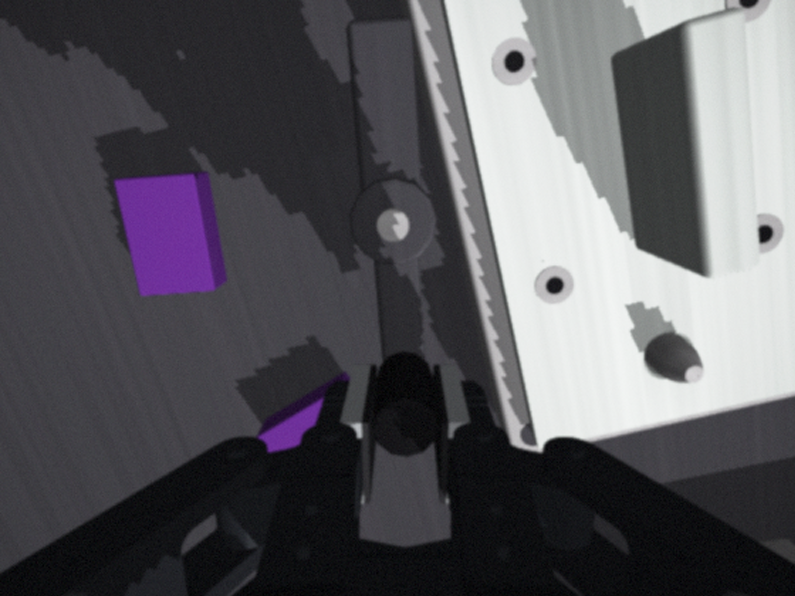

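```bash
cat > arc.py <<'E'
from h import *
import sys
a,b,n=map(float,sys.argv[1:4]);n=int(n)
o=env.get_obs();p0=o['tool_pos'];R0=R.from_quat(o['orientation']).as_matrix()
piv=np.array([.4450,-.2834])
off=np.array([p0[0],p0[1]])-(piv+.05*np.array([-np.sin(a),-np.cos(a)]));print('off',off)
for i in range(1,n+1):
    f=a+(b-a)*i/n
    q=np.r_[piv+.05*np.array([-np.sin(f),-np.cos(f)]),p0[2]]
    s=R0.T@(q-p0)/.12; print('0, %.3f, 0, %.3f, 0, %.3f, 1,'%((f-a)/np.radians(45),s[0],s[2]),end=' ')
print()
E
python3 arc.py .19 .89 9
```

```text
off [9.52970992e-05 3.91071817e-05]
0, 0.099, 0, -0.033, 0, -0.001, 1, 0, 0.198, 0, -0.065, 0, 0.002, 1, 0, 0.297, 0, -0.097, 0, 0.007, 1, 0, 0.396, 0, -0.129, 0, 0.014, 1, 0, 0.495, 0, -0.160, 0, 0.024, 1, 0, 0.594, 0, -0.190, 0, 0.036, 1, 0, 0.693, 0, -0.219, 0, 0.051, 1, 0, 0.792, 0, -0.247, 0, 0.067, 1, 0, 0.891, 0, -0.273, 0, 0.086, 1,
```

send_rows:
  motion: [0,0.099,0,-0.033,0,-0.001,1,0,0.198,0,-0.065,0,0.002,1,0,0.297,0,-0.097,0,0.007,1,0,0.396,0,-0.129,0,0.014,1,0,0.495,0,-0.16,0,0.024,1,0,0.594,0,-0.19,0,0.036,1,0,0.693,0,-0.219,0,0.051,1,0,0.792,0,-0.247,0,0.067,1,0,0.891,0,-0.273,0,0.086,1,0,0.891,0,-0.273,0,0.086,1]

```text
t: 23.1
tool_pos: [0.4051, -0.3152, 0.0662]
orientation: [0.632, -0.317, 0.32, -0.631]
force: [-2.3, 1.2, 5.4]
finger_gap: 0.199
```

```bash
python3 - <<'E'
from h import *
o=env.get_obs();print(o['force'],o['moment'],o['finger_gap'],o['joints'])
E
python3 arc.py .89 1.6 9;python3 - <<'E'
from h import *
save('wrist','w21');crop('w21',0,0,560,420,1.42,'w21')
E
```

```text
[-2.31384646  1.22231536  5.40429598] [0.18761901 0.34134935 0.05294844] 0.19932623576748995 [-6.60961836e-01  1.53212425e-01 -3.75291416e-01  1.03728701e+00
 -3.50883562e-04  1.84494772e+00]
off [-0.00104391 -0.0002876 ]
0, 0.100, 0, -0.030, 0, 0.008, 1, 0, 0.201, 0, -0.062, 0, 0.011, 1, 0, 0.301, 0, -0.095, 0, 0.016, 1, 0, 0.402, 0, -0.127, 0, 0.023, 1, 0, 0.502, 0, -0.158, 0, 0.033, 1, 0, 0.603, 0, -0.189, 0, 0.046, 1, 0, 0.703, 0, -0.218, 0, 0.060, 1, 0, 0.804, 0, -0.246, 0, 0.078, 1, 0, 0.904, 0, -0.273, 0, 0.097, 1,
```

View pics/w21.png

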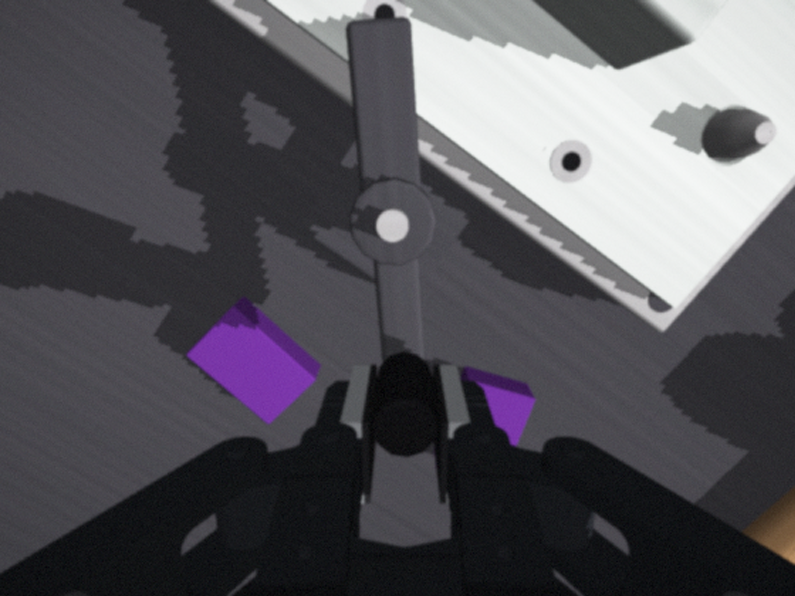

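send_rows:
  motion: [0,0.1,0,-0.03,0,0.004,1,0,0.2,0,-0.062,0,0.009,1,0,0.3,0,-0.095,0,0.015,1,0,0.4,0,-0.127,0,0.023,1,0,0.5,0,-0.158,0,0.033,1,0,0.6,0,-0.189,0,0.046,1,0,0.7,0,-0.218,0,0.06,1,0,0.8,0,-0.246,0,0.078,1,0,0.9,0,-0.273,0,0.097,1,0,0.9,0,-0.273,0,0.097,1,0,0.9,0,-0.273,0,0.097,1]

```text
t: 24.07
tool_pos: [0.3932, -0.2831, 0.0661]
orientation: [0.484, -0.515, 0.519, -0.481]
force: [-9.7, -2.4, 9.9]
finger_gap: 0.199
```

```bash
python3 - <<'E'
from h import *
o=env.get_obs();print(o['force'],o['moment'],o['finger_gap'],o['joints'],o['tool_pos'])
save('wrist','w22');crop('w22',0,0,560,420,1.42,'w22')
save('scene','s22');crop('s22',130,200,270,320,5.7,'s22')
E
```

```text
[-9.72391125 -2.3933015   9.91870428] [-0.45295864  1.9576772   0.05407833] 0.1993304207313255 [-0.62074348  0.10244598 -0.43418241  1.03080392 -0.00525863  2.58995296] [ 0.39320346 -0.28306335  0.06614543]
```

View pics/w22.png

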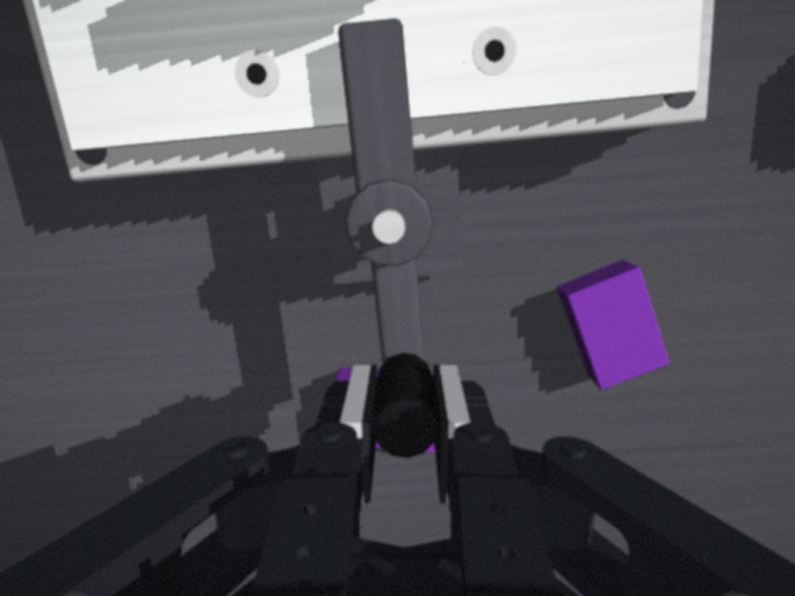

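View pics/s22.png

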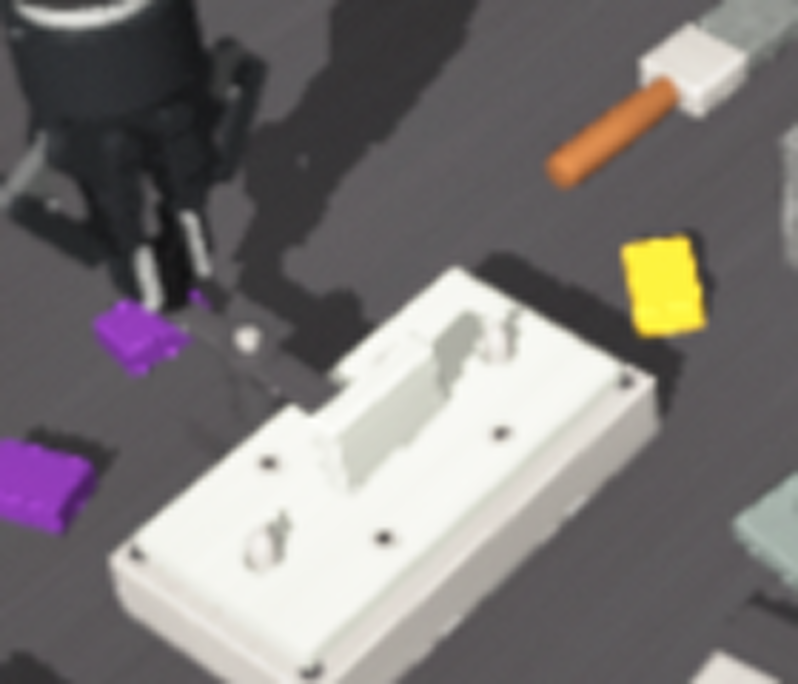

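send_rows:
  motion: [0,0,0,-0.02,0,0,1,0,0,0,-0.03,0,0,1,0,0,0,-0.03,0,0,1]

```text
t: 24.42
tool_pos: [0.3932, -0.2828, 0.0662]
orientation: [0.486, -0.514, 0.52, -0.478]
force: [-12.4, -16.2, 4.9]
finger_gap: 0.203
```

send_rows:
  motion: [0,0,0,0.015,0,0,0,0,0,0,0.025,0,0,0,0,0,0,0.025,0,0,0,0,0,0,0.025,0,0,0,0,0,0,0.025,-0.2,0,0,0,0,0,0.025,-0.6,0,0,0,0,0,0.025,-1,0,0,0,0,0,0.025,-1,0,0,0,0,0,0.025,-1,0,0]

```text
t: 25.17
tool_pos: [0.3967, -0.2818, 0.1892]
orientation: [0.482, -0.513, 0.52, -0.484]
force: [-0.1, -0.1, -0.4]
finger_gap: 0.495
```

```bash
python3 - <<'E'
from h import *
import pickle
o=env.get_obs();print(o['t'],o['force'],o['finger_gap'],o['tool_pos'])
m=env.camera_model('wrist');pickle.dump((o,m),open('w23.pkl','wb'));save('wrist','w23');crop('w23',0,0,560,420,1.42,'w23')
save('scene','s23');crop('s23',0,0,560,420,1.42,'s23');crop('s23',130,200,270,320,5.7,'s23c')
save('top','t23');crop('t23',0,0,560,420,1.42,'t23')
E
```

```text
25.1667 [-0.13468297 -0.13316276 -0.35879961] 0.4952057373077081 [ 0.39669901 -0.2818264   0.18919531]
```

View pics/w23.png

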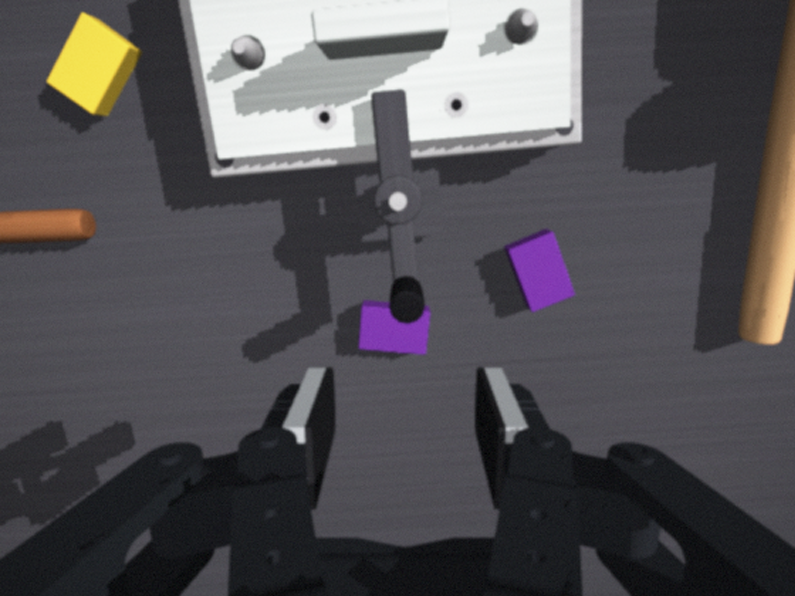

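View pics/s23c.png

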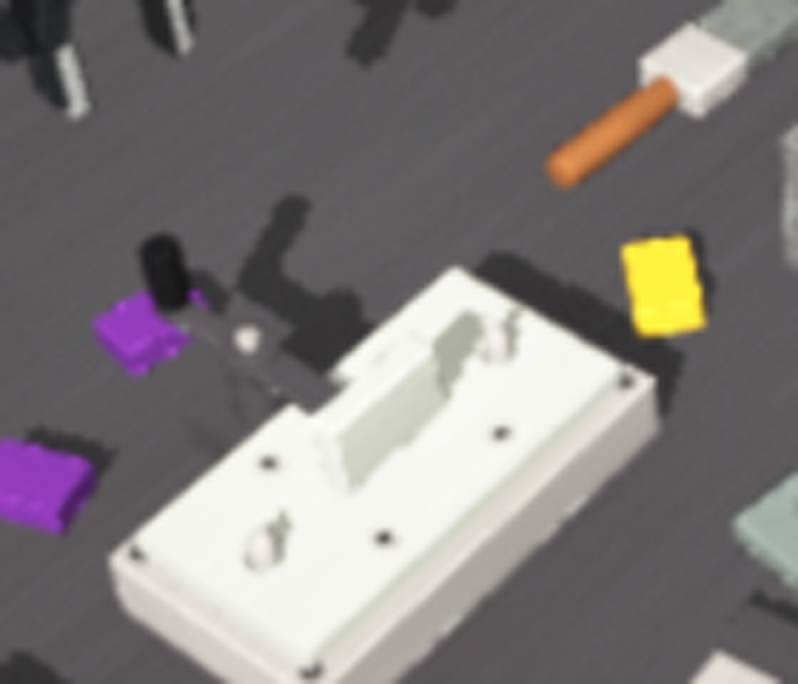

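View pics/t23.png

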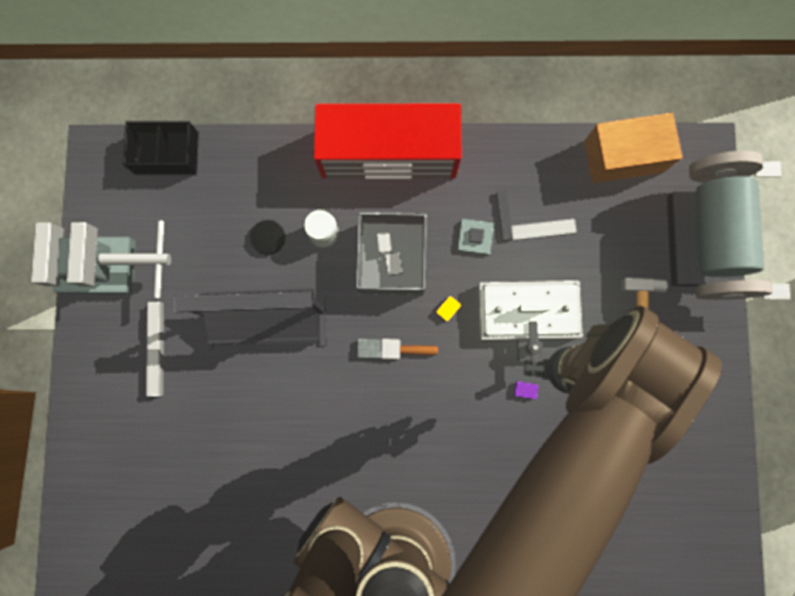

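```bash
python3 - <<'E'
from h import *
import pickle
o,m=pickle.load(open('w23.pkl','rb'))
g=lambda u,v,z:onz(m,u/1.42,v/1.42,z)[:2]
k=g(406,307,.09);p=g(398,201,.06);t=(g(373,92,.056)+g(406,91,.056))/2
print(k,p,t,np.degrees(np.arctan2(*(t-k)[::-1])))
save('scene','s24');a=cv2.imread('pics/raw_s24.png').astype(int);b=cv2.imread('pics/raw_s23.png').astype(int);print(np.abs(a-b).max())
env.close_job();print(env.get_obs()['t'])
E
```

```text
[ 0.39597689 -0.28454399] [ 0.44533908 -0.28391063] [ 0.49959257 -0.28345835] 0.600300223205757
178
the job is handed in; nothing more can be done
the job is handed in; nothing more can be done
```

I finished all the steps and handed the job in at about 25 s of the 72 s allowed.

- **Offcuts:** I moved the bar first, then the tube. The last top view shows both inside the scrap bin.
- **Plate:** I took it off the rest square to the slope, levelled it, and lined it up while watching one pin through its hole. Then I lowered it over both pins. When I pushed down harder, the force rose from 3 N to about 12 N and the height stayed at 0.0529 m, so it is on the bed. The scene picture shows it flush.
- **Clamp:** I swung it by the knob until it hit its end stop, where an extra 3.6 mm of push moved it only 0.3 mm and gave about 16 N. In the last wrist picture the arm points at 0.6° in the world frame. The jig's own +x is at about 1.1°, which is within my pixel error.
- **End state:** the gripper was open and about 12 cm above the knob. The top view shows the other things where they were at the start, though the arm hid one purple block and part of the hammer. The wrist picture shows both purple blocks in place beside the clamp.

**Checks that disagreed:**
- Camera and arm positions differed by about 2 mm. I worked around this by aligning the plate to the pins within the same picture.
- The two last scene pictures differed by up to 178 grey levels at some pixel. I handed in within the same script, so I could not find out why. It may be picture noise or the arm still settling.

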